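# Unclip the split ring over the microscope's light window

### The arm

A 7-joint arm with a two-finger parallel gripper is mounted at the origin on the work surface. World frame = base frame: x ahead of the robot, y to its left, z up, the work surface at z = 0. Lengths are in m, angles in rad, forces in N, time in s.
With the tool pointing down it reaches from about 0.4 to 0.75 m from the base axis. Payload 19.5 kg.
Tool frame: the origin (TCP) lies between the finger pads; the fingertips stand 11 mm ahead of it and the grasp point (between the pads) lies 8 mm behind it; z points along the fingers, y is the line along which they close (so a half turn about z gives the same grasp; the last joint's range is limited). The gripper opens to 85 mm and grips with 20 to 120 N. Pads are 22 mm wide; open, the fingers measure 114 mm over their backs; the gripper's body (76 mm by 85 mm) begins 54 mm behind the grasp point. The pads swing forward as they close: fully open they stand 13 mm farther back than shut.
Start: joints at [-1.175, 0.707, -0.028, 1.485, 0.022, 0.951, -0.075], TCP at [0.244, 0.521, 0.217] pointing down, gripper open.
Joint ranges: [-2.71, 2.71], [-0.32, 2.16], [-1.57, 1.52], [0, 2.45], [-1.46, 4.6], [0, 2.02], [-2.83, 2.83]. Speed limits (rad/s): [1.89, 1.89, 2.57, 2.57, 3.01, 3.01, 3.01].

### API

Orientations are given as a unit quaternion [x, y, z, w].
In Python, from workcell import r gives the robot as it stands.
- The arm moves only by the tool move_arm, never from a script. Its argument "increments" is a list of rows, each an object of numbers: "claw": the closure, from 0 (fully open) to 1 (shut); "dx", "dy", "dz": the shift along the tool's x, y, z in m; "wx", "wy", "wz": the turn, a rotation vector about the tool's x, y, z in degrees. A call has 1 to 8 rows; each row shifts and turns the commanded pose from where the row before left it, along the tool's axes as they then stand; what a row does not reach is not made up. A row lasts 1/12 s, in which the tool goes at most 41.7 mm and 7.16 degrees, less where a joint would pass 70% of its speed; a pose out of reach is approached as far as the arm can. A call is refused whole if a number of a shift passes 0.0417 or a number of a turn 7.16, either way. A call with a gripper value outside its range is refused whole. The fingers move at their own pace and stop on an object; the grip force is fixed at half the most. Time passes only in rows, so rows that do not move let the fingers close. It gives the time, the measured TCP pose, the force, the opening and the grip force at its end, in the units of the state.
- r.observe(): the state, without advancing time (a new reading comes with each control period).
- r.camera(name): name is "scene" or "top" or "wrist"; returns a dict with "frame" (400x640x3 uint8, red, green, blue), "intrinsics" (3x3 intrinsics, pixels), "R" (3x3) and "t" (3): a world point X has camera coordinates R X + t; the wrist camera has in their place "hand_eye" (4x4, takes a point from camera to tool coordinates, whose origin is the TCP and whose axes are the flange's). Camera axes: x right, y down, z forward; pixel columns grow to the right and rows downward; lengths in m; the calibration is good to about 2 mm. The wrist camera is an equidistant fisheye: a pixel r from the principal point sees the ray r / f radians off the axis. A picture is of the moment at which its call begins: read the wrist's pose just before it. There is no depth.
- r.close_job(): hands the job in; it is judged then, once.
The state is a dict: "time": time; "joints": joint angles; "qd": joint speeds; "tau": joint torques, N m; "position": TCP position; "tool_rot": TCP orientation; "contact_force": force on the tool from outside, world axes, zero at the start; "wrist_torque": the same for the moment, N m; "gripper_width": opening from 0.0 (shut) to 1.0 (fully open); "finger_force": force on a finger pad.
Only numpy, scipy, OpenCV 4.12 (cv2) and the standard library are available. Lean on these libraries where they do the work, as an engineer would, in place of code of your own. Each camera call takes 0.05 s, during which the arm holds its last target. There are 200 camera calls.

### The job

Take the orange-handled pick from its blue block, slide its foot in under the red-marked end of the dark split ring and lift that end gently until it snaps up over the brass claw and stays lying on top of the claw. Work only with the pick, fingers off the ring; do not press hard on the glass under the ring, wrench the ring, bend it, or pull it out of its other two claws. Then put the pick back in its block as it was, and leave the jar, dish and cassette alone.

Things in the scene. Friction and masses are not known exactly. Their poses are not given: they have to be found in the camera images.
- base: Cream microscope light base, fixed, 190 (x) by 210 (y) by 48 mm high. Origin: centre of its underside on the bench; place and yaw vary; angles are counted about its z axis from +x to +y. On that axis lies a pale glass disc, radius 46 mm, top at z = 58 mm: it gives 1 mm per 8 N, 3 mm at most, and must not get over 15 N. A steel post, radius 22 mm, stands to z = 78 mm at x = 72, y = -75 mm.
- claw_top (a point): Top of the brass claw, at 128 degrees on the base, 43 mm from the axis, 74 mm above the bench. The claw is 14 mm wide along the ring; its inner edge is at radius 41 mm. Its underside slopes: as the ring is raised there it is forced inwards up to 4 mm, and once about 12 mm above its seat it springs back out and lies on the claw's flat top.
- claw_plain1 (a point): Top of one of the two bright steel claws (12 mm wide), at -22 degrees on the base, 45 mm from the axis, 72 mm above the bench. It hooks over the ring with 1.6 mm of play; the ring tilts about these two.
- claw_plain2 (a point): Top of one of the two bright steel claws (12 mm wide), at -82 degrees on the base, 45 mm from the axis, 72 mm above the bench. It hooks over the ring with 1.6 mm of play; the ring tilts about these two.
- ring: Split dark steel ring, flat section 6 mm wide (radii 39 to 45 mm), 4 mm thick. Origin: centre of its circle, underside. It starts level in its seat, underside at 62 mm on ledges of three claws, axes as the base's to 0.06 rad. Its 48 degree gap (34 mm) is centred on its -x side, 156 to 204 degrees. Only weight and friction keep it from turning if its end is pushed along the ring.
- ring_end (a point): Middle of the underside of the red-marked end, at 156 degrees on the ring, radius 42 mm. From the gap, the way in beneath this end is along (0.41, 0.91) in the ring's x, y. The 12 mm of ring nearest this end are clear of the brass claw and its ledge, with 4 mm free height down to the glass.
- ring_lap (a point): Point on the underside of the ring where it passes the brass claw (128 degrees on the ring, radius 42 mm); its frame is the springing arm's.
- ring_arm (a joint): How far the ring's springing arm (60 to 156 degrees) is squeezed inwards, rad: 0 at rest, 0.05 to 0.1 while it passes the claw. Lifting at the end takes 4 to 14 N while it climbs the claw's slope, then little; some 4 mm farther up it snaps out over the claw and this falls back to 0.
- pick: Pick, upright, about 50 g; origin: shank axis, underside of the black collar (22 mm wide, 4 mm thick); z up, +x the way the foot points. Handle 12 by 12 mm, z 4 to 66 mm, orange. Shank 6 mm thick, clamped at a length not measured: foot's underside 52 to 70 mm below the origin, the same all run: find it by touch. Foot: blade 8 mm wide, 2.4 thick, x -4 to +15 mm. 2 mm, 0.1 rad play in the block.
- block: Blue tool block, fixed, 64 (x) by 50 (y) by 72 mm high; origin: centre of its underside. A slot 25 (x) by 13 mm (y) goes right through, centred at x = 5.5 mm, y = 0. The pick stands in it, collar on the block's top, its origin on the block's z axis 72 mm above the bench, its +x along the block's +x.
- jar: Bystander: amber jar, 44 mm diameter, 62 mm high; origin centre of underside.
- dish: Bystander: closed petri dish, 58 mm diameter, 15 mm high; origin centre of underside.
- cassette: Bystander: yellow specimen cassette, 42 by 30 by 14 mm; origin centre of underside.
Things that resemble listed ones, but are neither listed nor needed, are in the scene too. Leave any pink look-alike of the pick alone. Several things look just like the block: the one meant starts farthest to the robot's left.

How it is judged:
On the way, in this order (a step that is already met when the one before it is completed fails the run):
1. the pick is out of its block (height (world z) of pick above 0.144 m), for 0.1 s.
2. the pick's foot is under the red-marked end: it lifts that end (z of ring_end in the frame of base above 0.0635 m and contact force between pick and ring above 0.5 N), for 0.02 s.
3. the ring lies on top of the brass claw and the pick is off it (z of ring_lap in the frame of base above 0.0725 m and horizontal distance between ring_lap and claw_top below 0.008 m and contact force between pick and ring below 0.1 N and value of joint ring_arm below 0.03 rad), for 0.2 s.
At the end, for the whole second after the job is handed in: Ring at rest on top of the brass claw: underside there 72.5-79 mm over the base's underside, ring_lap within 8 mm of claw_top from above, arm under 0.03 rad; ring centre within 8 mm of the axis, below 73 mm. Pick upright (0.08 rad) in its block, within 6 mm, origin under 76 mm high (z of ring_lap in the frame of base between 0.0725 and 0.079 m and horizontal distance between ring_lap and claw_top below 0.008 m and value of joint ring_arm below 0.03 rad and horizontal distance between ring and base below 0.008 m and z of ring in the frame of base below 0.073 m and linear speed of each of ring, pick below 0.02 m/s and horizontal distance between pick and block below 0.006 m and z of pick in the frame of block below 0.076 m and angle between pick's own z axis and vertical below 0.08 rad); the robot touches nothing.
It fails at once if the fingers touch the ring (over 0.5 N) (contact force between the fingers and ring above 0.5 N).
It fails at once if the pick presses on the glass or its base with more than 15 N (contact force between pick and base above 15 N).
It fails at once if the pick bears on the ring with more than 25 N (contact force between pick and ring above 25 N).
It fails at once if the ring is bent (arm in by more than 0.2 rad) or pulled out of its other claws (centre more than 15 mm off the axis) (value of joint ring_arm above 0.2 rad or horizontal distance between ring and base above 0.015 m).
It fails at once if the jar, dish or cassette is pushed by more than 15 mm (distance of any of jar, dish, cassette from where it was at the start of the episode above 0.015 m).
It also fails if it takes over 61 s, if anything falls off the work surface, if the arm or the gripper's body presses on something with over 40 N, if the wrist force passes 120 N, or if a joint passes its speed limit or range.

## Working session

There is one attempt and no reset: what is moved stays moved. The work goes in short steps, Python scripts to look and compute and a tool call to move; the robot and the scene stay as the last step left them, time stands still between calls to the robot, and variables do not carry over. Pictures are saved under pics/ and viewed, at most 10 in all, crops included, and the job is handed in when it is done.

Besides the shell and the picture viewer there is one more tool, called after "Emit:" in YAML: its name, and indented under it one key for each argument. move_arm: Moves the arm, as the interface text tells. Its arguments: {"type":"object","properties":{"increments":{"type":"array"}},"required":["increments"]}

```bash
mkdir -p pics; ls; python3 - <<'E'
from workcell import r
import cv2,numpy as np,pickle
s=r.observe(); print(s)
for n in("scene","top","wrist"):
    c=r.camera(n); pickle.dump((s,c),open(f"pics/{n}0.pkl","wb"))
    cv2.imwrite(f"pics/{n}0.png",c["frame"][:,:,::-1])
    print(n,{k:np.round(v,4).tolist() for k,v in c.items() if k!="frame"})
E
```

```text
pics
{'time': 0.0, 'joints': array([-1.17470558,  0.7070988 , -0.02759991,  1.48502657,  0.02199184,
        0.95087614, -0.07549162]), 'qd': array([ 0.00044136,  0.0010416 , -0.00024195, -0.00145556,  0.00050097,
       -0.00145741, -0.00112662]), 'tau': array([-4.35718775e-04, -8.83202291e+01,  1.23429179e+00, -2.36166036e+01,
        1.68569939e-02,  6.54831296e-03, -1.19337483e-05]), 'position': array([0.24365081, 0.52050804, 0.21622354]), 'tool_rot': array([ 2.17155732e-01,  9.76136815e-01, -5.44088993e-04, -1.00471318e-04]), 'contact_force': array([-0.26044352, -0.20100743, -0.76974966]), 'wrist_torque': array([-0.02138504, -0.03777502,  0.02579836]), 'finger_force': 0.0, 'gripper_width': 0.9979916739347474}
scene {'intrinsics': [[462.6526, 0.0, 319.9035], [0.0, 462.6526, 198.1749], [0.0, 0.0, 1.0]], 'R': [[0.8827, 0.4698, 0.0129], [0.2836, -0.5107, -0.8116], [-0.3747, 0.7201, -0.584]], 't': [-0.5004, -0.0828, 1.2692]}
top {'intrinsics': [[512.5145, 0.0, 322.3602], [0.0, 512.5145, 206.658], [0.0, 0.0, 1.0]], 'R': [[0.0285, -0.9995, -0.0147], [-0.9921, -0.0264, -0.1229], [0.1224, 0.0181, -0.9923]], 't': [0.0288, 0.5344, 1.2497]}
wrist {'intrinsics': [[309.7069, 0.0, 317.9829], [0.0, 309.7069, 197.8811], [0.0, 0.0, 1.0]], 'hand_eye': [[-0.0005, -0.9655, -0.2604, 0.0656], [1.0, -0.0003, -0.0007, -0.0002], [0.0006, -0.2604, 0.9655, -0.1576], [0.0, 0.0, 0.0, 1.0]]}
```

View pics/scene0.png

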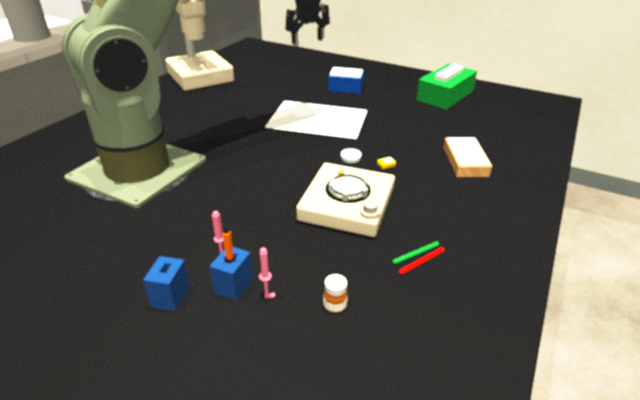

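View pics/top0.png

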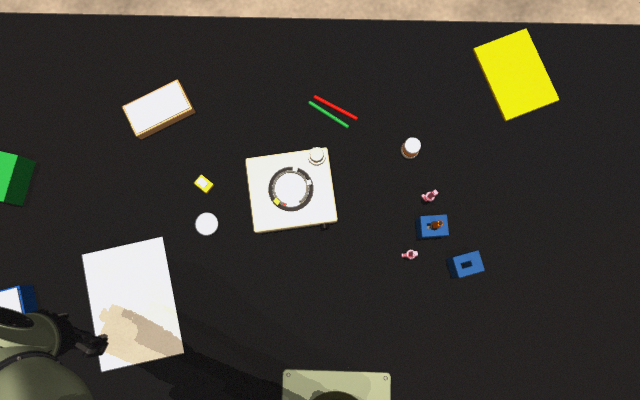

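The top view shows the orange pick in the blue block at (433,226). An empty blue twin is at (467,264), pink look-alike picks at (430,196) and (410,254), and a white-topped blue box at (15,300). The base is at (291,190), with brass at (277,202) and the post at (317,156). The pick's block is the left one of the two twins (larger y). I'll measure it and check the choice in a close crop.

```bash
cat > h.py <<'E'
import numpy as np,cv2,pickle
from scipy.spatial.transform import Rotation as Ro
from workcell import r
def grab(n,tag):
    s=r.observe(); c=r.camera(n); pickle.dump((s,c),open(f"pics/{tag}.pkl","wb")); return s,c
def load(tag): return pickle.load(open(f"pics/{tag}.pkl","rb"))
def ray(s,c,uv):
    uv=np.atleast_2d(np.float64(uv)); K=c["intrinsics"]
    p=(uv-[K[0,2],K[1,2]])/K[0,0]
    if "R" in c:
        d=np.c_[p,np.ones(len(p))]@c["R"]; o=-c["R"].T@c["t"]
    else:
        th=np.linalg.norm(p,axis=1,keepdims=True); d=np.c_[p*np.sinc(th/np.pi),np.cos(th)]
        T=c["hand_eye"]; Rt=Ro.from_quat(s["tool_rot"]).as_matrix()
        d=d@T[:3,:3].T@Rt.T; o=Rt@T[:3,3]+s["position"]
    return o,d
def plane(s,c,uv,z):
    o,d=ray(s,c,uv); return o+d*((z-o[2])/d[:,2:])
def proj(s,c,X):
    X=np.atleast_2d(np.float64(X)); K=c["intrinsics"]
    if "R" in c: 
        q=X@c["R"].T+c["t"]; p=q[:,:2]/q[:,2:]
    else:
        T=c["hand_eye"]; Rt=Ro.from_quat(s["tool_rot"]).as_matrix()
        q=((X-s["position"])@Rt-T[:3,3])@T[:3,:3]; n=np.linalg.norm(q[:,:2],axis=1,keepdims=True)
        p=q[:,:2]/n*np.arctan2(n,q[:,2:])
    return p*K[0,0]+[K[0,2],K[1,2]]
def triang(*ors):  # (o,d) pairs
    A=0;b=0
    for o,d in ors:
        d=np.ravel(d)/np.linalg.norm(d); P=np.eye(3)-np.outer(d,d); A=A+P;b=b+P@o
    return np.linalg.solve(A,b)
def cnts(m,amin=20):
    cs,_=cv2.findContours(m.astype(np.uint8),cv2.RETR_EXTERNAL,cv2.CHAIN_APPROX_NONE)
    return [k for k in cs if cv2.contourArea(k)>amin]
E
python3 - <<'E'
from h import *
s,c=load("top0"); f=c["frame"]; hsv=cv2.cvtColor(f,cv2.COLOR_RGB2HSV)
H,S,V=[hsv[:,:,i] for i in range(3)]
print("blue hsv",hsv[219,425],"base",hsv[220,260],"orange",hsv[226,434],"glass",hsv[188,292])
for k in cnts((H>100)&(H<120)&(S>120)&(V>140),50):
    (p,sz,a)=cv2.minAreaRect(k); print("blue",np.round(p),np.round(sz),a,np.round(plane(s,c,p,.072),4))
m=np.zeros_like(H);m[140:240,240:345]=V[140:240,240:345]>180
for k in cnts(m,500):
    rc=cv2.minAreaRect(k); q=plane(s,c,cv2.boxPoints(rc),.048);print("base",np.round(q,4).tolist(),np.round(q.mean(0),4))
    print(np.linalg.norm(q-np.roll(q,1,0),axis=1))
a=cv2.resize(f[145:240,240:345],None,fx=5,fy=5,interpolation=3)[:475]
b=cv2.resize(f[180:280,400:495],None,fx=4.75,fy=4.75,interpolation=3)
im=np.hstack([a,b]); im=cv2.resize(im,(800,int(im.shape[0]*800/im.shape[1])))
cv2.imwrite("pics/crop0.png",im[:,:,::-1])
E
```

```text
blue hsv [106 167 182] base [120   1 240] orange [ 11 229 106] glass [120   3 243]
blue [468. 263.] [21. 26.] 74.05460357666016 [[ 0.4014 -0.3089  0.072 ]]
blue [434. 225.] [20. 26.] 85.91438293457031 [[ 0.4909 -0.2279  0.072 ]]
base [[0.651, 0.2443, 0.048], [0.6865, 0.0372, 0.048], [0.4991, 0.0058, 0.048], [0.4643, 0.2091, 0.048]] [0.5752 0.1241 0.048 ]
[0.18994295 0.21011853 0.19000514 0.20628081]
```

View pics/crop0.png

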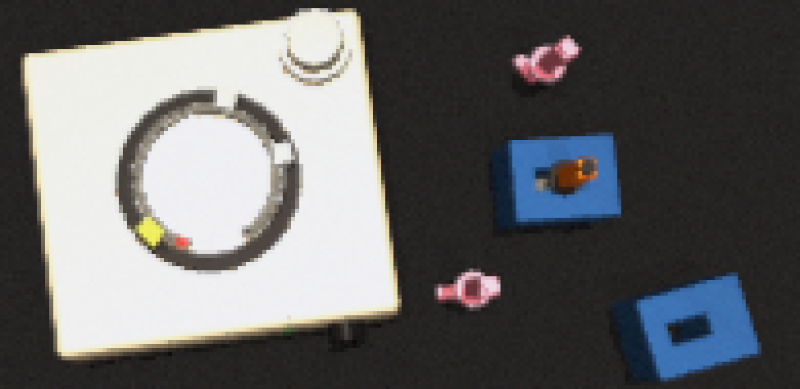

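The crop confirms the orange pick stands in the left block, with the slot opening towards image left (+y). On the base, the post is upper right, the brass claw is yellow at lower left, and the red end sits just right of it, so base yaw is about +0.17 rad. Next I work out the block yaw and the turn needed to look at the ring on the way.

```bash
cat >> h.py <<'E'
def go(pos,yaw=None):
    """increments in tool axes to pos with tool y at world angle yaw (rad); turn first then shift"""
    s=r.observe(); R=Ro.from_quat(s["tool_rot"]).as_matrix()
    if yaw is None: yaw=np.arctan2(R[1,1],R[0,1])
    y=np.array([np.cos(yaw),np.sin(yaw),0]); z=np.array([0,0,-1.]); G=np.c_[np.cross(y,z),y,z]
    w=np.degrees(Ro.from_matrix(R.T@G).as_rotvec())
    print("t",round(s["time"],2),"TCP",np.round(s["position"],4),"turn",np.round(w,2),"then shift mm",np.round(1e3*G.T@(np.array(pos)-s["position"]),2))
E
python3 - <<'E'
from h import *
s,c=load("top0"); f=c["frame"]; hsv=cv2.cvtColor(f,cv2.COLOR_RGB2HSV)
H,S,V=[hsv[:,:,i] for i in range(3)]
for k in cnts((H>100)&(H<120)&(S>120)&(V>140),50):
    q=plane(s,c,cv2.boxPoints(cv2.minAreaRect(k)),.072)[:,:2]; e=np.roll(q,-1,0)-q
    print(q.mean(0),np.linalg.norm(e,axis=1),np.degrees(np.arctan2(e[:,1],e[:,0])))
for k in cnts((S>60)&((H>165)|(H<5))&(V>120),5):
    p=k.reshape(-1,2).mean(0)
    if p[0]>390:print("pink",p,plane(s,c,p,.08))
for h in (.12,.138): 
  m=(H<20)&(S>150)&(V>60); m[:,:420]=0;m[:215]=0;m[240:]=0; v,u=np.nonzero(m); print(plane(s,c,[u.mean(),v.mean()],h),len(u))
go([0.575,0.124,0.125],np.radians(90))
E
```

```text
[ 0.40149119 -0.30886855] [0.06333434 0.04843663 0.06302566 0.0483795 ] [ -72.59017296 -164.43806442  107.36603283   15.92549792]
[ 0.49098516 -0.22788062] [0.06338427 0.04863184 0.06307713 0.04863867] [ -84.34573847 -176.01745094   95.66772209    4.3447111 ]
pink [404.41666667 254.83333333] [[ 0.41746306 -0.15568957  0.08      ]]
pink [411.57142857 254.54285714] [[ 0.41862667 -0.17264802  0.08      ]]
pink [428.2  198.16] [[ 0.55504498 -0.21162032  0.08      ]]
pink [433.15384615 192.57692308] [[ 0.56895691 -0.22348373  0.08      ]]
[[ 0.48812864 -0.22179652  0.12      ]] 41
[[ 0.48643251 -0.2181235   0.138     ]] 41
t 0.15 TCP [0.2437 0.5206 0.2164] turn [-5.000e-02 -1.000e-02 -2.508e+01] then shift mm [-331.34 -396.59   91.35]
```

Emit:
move_arm:
  increments:
    - {"wz": -6.25}
    - {"wz": -6.25}
    - {"wz": -6.25}
    - {"wz": -6.25}
    - {"dx": -0.02,"dy": -0.024}
    - {"dx": -0.026,"dy": -0.031}
    - {"dx": -0.026,"dy": -0.031}
    - {"dx": -0.026,"dy": -0.031}

```text
$.increments[0]: bad value
```

Emit:
move_arm:
  increments:
    - {"dx": -0.026,"dy": -0.031}
    - {"dx": -0.026,"dy": -0.031}
    - {"dx": -0.026,"dy": -0.031}
    - {"dx": -0.026,"dy": -0.031}
    - {"dx": -0.026,"dy": -0.031}
    - {"dx": -0.026,"dy": -0.031}
    - {"dx": -0.026,"dy": -0.031}
    - {"dx": -0.026,"dy": -0.031}

```text
$.increments[0]: bad value
```

```bash
python3 - <<'E'
from h import *
go([0.575,0.124,0.125],np.radians(90))
E
```

```text
t 0.15 TCP [0.2437 0.5206 0.2164] turn [-5.000e-02 -1.000e-02 -2.508e+01] then shift mm [-331.34 -396.59   91.35]
```

Emit:
move_arm:
  increments:
    - {"claw": 0,"dx": 0,"dy": 0,"dz": 0,"wx": 0,"wy": 0,"wz": -6.25}
    - {"claw": 0,"dx": 0,"dy": 0,"dz": 0,"wx": 0,"wy": 0,"wz": -6.25}
    - {"claw": 0,"dx": 0,"dy": 0,"dz": 0,"wx": 0,"wy": 0,"wz": -6.25}
    - {"claw": 0,"dx": 0,"dy": 0,"dz": 0,"wx": 0,"wy": 0,"wz": -6.25}
    - {"claw": 0,"dx": -0.02,"dy": -0.024,"dz": 0,"wx": 0,"wy": 0,"wz": 0}
    - {"claw": 0,"dx": -0.026,"dy": -0.031,"dz": 0,"wx": 0,"wy": 0,"wz": 0}
    - {"claw": 0,"dx": -0.026,"dy": -0.031,"dz": 0,"wx": 0,"wy": 0,"wz": 0}
    - {"claw": 0,"dx": -0.026,"dy": -0.031,"dz": 0,"wx": 0,"wy": 0,"wz": 0}

```text
time: 0.82
position: [0.3423, 0.402, 0.2165]
tool_rot: [0.0, 1.0, -0.0, -0.0]
contact_force: [1.4, 0.3, 0.9]
gripper_width: 1.0
finger_force: 0.0
```

Emit:
move_arm:
  increments:
    - {"claw": 0,"dx": -0.026,"dy": -0.031,"dz": 0,"wx": 0,"wy": 0,"wz": 0}
    - {"claw": 0,"dx": -0.026,"dy": -0.031,"dz": 0,"wx": 0,"wy": 0,"wz": 0}
    - {"claw": 0,"dx": -0.026,"dy": -0.031,"dz": 0,"wx": 0,"wy": 0,"wz": 0}
    - {"claw": 0,"dx": -0.026,"dy": -0.031,"dz": 0,"wx": 0,"wy": 0,"wz": 0}
    - {"claw": 0,"dx": -0.026,"dy": -0.031,"dz": 0,"wx": 0,"wy": 0,"wz": 0}
    - {"claw": 0,"dx": -0.026,"dy": -0.031,"dz": 0,"wx": 0,"wy": 0,"wz": 0}
    - {"claw": 0,"dx": -0.026,"dy": -0.031,"dz": 0,"wx": 0,"wy": 0,"wz": 0}
    - {"claw": 0,"dx": -0.026,"dy": -0.031,"dz": 0,"wx": 0,"wy": 0,"wz": 0}

```text
time: 1.48
position: [0.5502, 0.1534, 0.2167]
tool_rot: [0.001, 1.0, -0.0, -0.0]
contact_force: [1.0, 0.8, -0.3]
gripper_width: 1.001
finger_force: 0.0
```

```bash
python3 - <<'E'
from h import *
go([0.575,0.124,0.125],np.radians(90))
E
```

```text
t 1.48 TCP [0.5502 0.1534 0.2167] turn [-0.01 -0.01 -0.09] then shift mm [-24.82 -29.35  91.67]
```

Emit:
move_arm:
  increments:
    - {"claw": 0,"dx": -0.013,"dy": -0.015,"dz": 0.02,"wx": 0,"wy": 0,"wz": 0}
    - {"claw": 0,"dx": -0.012,"dy": -0.014,"dz": 0.03,"wx": 0,"wy": 0,"wz": 0}
    - {"claw": 0,"dx": 0,"dy": 0,"dz": 0.035,"wx": 0,"wy": 0,"wz": 0}
    - {"claw": 0,"dx": 0,"dy": 0,"dz": 0,"wx": 0,"wy": 0,"wz": 0}
    - {"claw": 0,"dx": 0,"dy": 0,"dz": 0,"wx": 0,"wy": 0,"wz": 0}

```text
time: 1.9
position: [0.5734, 0.1265, 0.1314]
tool_rot: [0.001, 1.0, -0.0, -0.001]
contact_force: [0.8, 0.7, 1.0]
gripper_width: 0.996
finger_force: 0.0
```

```bash
python3 - <<'E'
from h import *
s,c=grab("wrist","wr1"); f=c["frame"]
p=proj(s,c,[.575,.124,.06])[0].astype(int); print(p, s["position"])
cv2.imwrite("pics/wr1.png",f[:,:,::-1])
E
```

```text
[315 205] [0.57344688 0.12654543 0.13137333]
```

View pics/wr1.png

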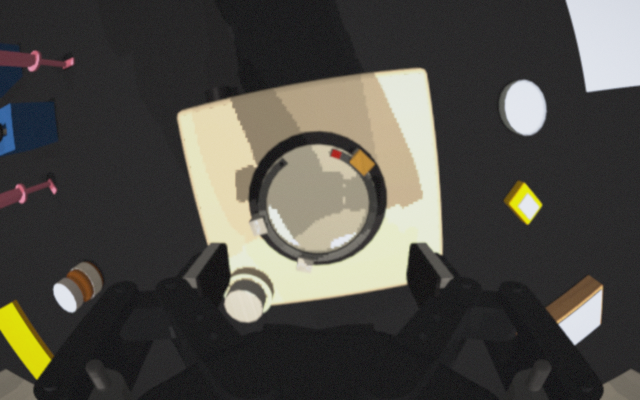

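The ring is centred near (317,200), the red mark is at (335,154) with the gap to its left, the brass claw is at (362,160), and the steel claws are at (259,227) and (304,264). I measure these in metric.

```bash
python3 - <<'E'
from h import *
s,c=load("wr1"); f=c["frame"]; hsv=cv2.cvtColor(f,cv2.COLOR_RGB2HSV)
H,S,V=[hsv[:,:,i].astype(int) for i in range(3)]
for n,p in dict(red=(335,154),brass=(362,160),st1=(259,227),st2=(304,264),ring=(292,250),blk=(380,205),base=(420,220),bsh=(270,90)).items(): print(n,hsv[p[1],p[0]],end=" ")
print()
win=np.zeros_like(H,bool); win[120:280,240:400]=1
def blob(m,z,n):
    k=max(cnts(m&win,3),key=cv2.contourArea); M=np.zeros(H.shape,np.uint8);cv2.drawContours(M,[k],-1,1,-1)
    v,u=np.nonzero(M); P=plane(s,c,[u.mean(),v.mean()],z)[0]; print(n,len(u),round(u.mean(),1),round(v.mean(),1),np.round(P,4)); return P
brass=blob((H>8)&(H<25)&(S>130)&(V>90),.074,"brass")
red=blob(((H>170)|(H<6))&(S>150)&(V>70),.066,"red")
# base rect
m=(V>110); m[:,:]&=True; mm=m.astype(np.uint8); 
k=max(cnts(mm[:250],3000),key=cv2.contourArea).reshape(-1,2)
k=k[(k[:,1]<245)&(k[:,0]>150)&(k[:,0]<470)]
P=plane(s,c,k,.048)[:,:2]
# edges: fit lines to left (y min), right, top(x min)
def line(Q):
    vx,vy,x,y=cv2.fitLine(Q.astype(np.float32),cv2.DIST_HUBER,0,.001,.001).ravel(); return np.array([vx,vy]),np.array([x,y])
th=np.radians(9.7);
for it in range(3):
    ex=np.array([np.cos(th),np.sin(th)]);ey=np.array([-ex[1],ex[0]])
    a=P@ex;b=P@ey
    L=P[(b<np.percentile(b,1)+.004)&(a>a.min()+.02)&(a<a.max()-.01)]; Rr=P[(b>b.max()-.006)&(a>a.min()+.02)&(a<a.max()-.01)]; T=P[(a<a.min()+.006)&(b>b.min()+.03)&(b<b.max()-.03)]
    ang=[]
    for Q,o in((L,0),(Rr,0),(T,90)):
        v,_=line(Q); g=np.degrees(np.arctan2(v[1],v[0]))-o; ang.append((g+90)%180-90)
    th=np.radians(np.median(ang))
print("angles",ang,len(L),len(Rr),len(T),"width y",(Rr@ey).mean()-(L@ey).mean())
bc=((Rr@ey).mean()+(L@ey).mean())/2; ac=(T@ex).mean()+.095
print("base c",ex*ac+ey*bc, "yaw deg",np.degrees(th))
C=f[110:290,230:410]; cv2.imwrite("pics/wr1c.png",cv2.resize(C,(600,600),interpolation=cv2.INTER_CUBIC)[:,:,::-1])
E
```

```text
red [  2 211 169] brass [ 19 179 185] st1 [ 26  17 215] st2 [ 21  20 217] ring [ 24  21 121] blk [ 0 14 37] base [ 37  20 234] bsh [ 19  66 131] 
brass 363 361.8 162.2 [0.5395 0.157  0.074 ]
red 56 335.8 153.6 [0.5345 0.139  0.066 ]
angles [np.float32(9.51506), np.float32(9.541748), np.float32(9.61145)] 111 143 183 width y 0.20616468099993437
base c [0.57563489 0.12592739] yaw deg 9.541747
```

View pics/wr1c.png

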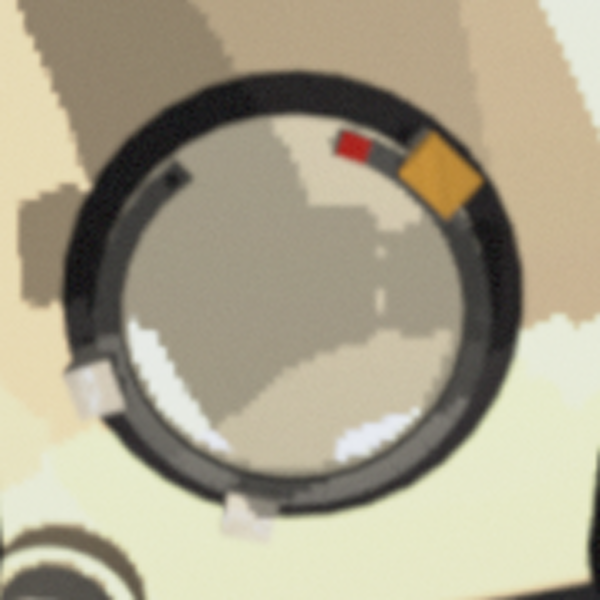

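```bash
python3 - <<'E'
from h import *
s,c=load("wr1"); f=c["frame"]; hsv=cv2.cvtColor(f,cv2.COLOR_RGB2HSV)
H,S,V=[hsv[:,:,i].astype(int) for i in range(3)]
C=np.array([.5756,.1259]); yaw=np.radians(9.54)
def pol(P): 
    d=P[:,:2]-C; return np.round(np.c_[1e3*np.hypot(*d.T),np.degrees(np.arctan2(d[:,1],d[:,0])-yaw)%360],1)
m=((H>170)|(H<6))&(S>120)&(V>70); m[:,:320]=0;m[:,350:]=0;m[:140]=0;m[170:]=0
v,u=np.nonzero(m); q=pol(plane(s,c,np.c_[u,v],.066)); print("red r,ang",np.percentile(q,[2,50,98],axis=0).tolist())
pts=np.array([[339,140],[185,169],[72,375],[112,370],[95,390],[228,498],[272,510],[250,518]])*.3+[230,110]-.35
print(pol(plane(s,c,pts[:2],.066)).tolist(),pol(plane(s,c,pts[2:],.072)).tolist())
# glass edge circle: bright vs dark radial profile  at z=.066 (ring inner edge r=39)
g=cv2.cvtColor(f,cv2.COLOR_RGB2GRAY).astype(float)
P=[]
for a in np.radians(np.r_[50:110:3,215:260:3,290:330:3]):
    rr=np.arange(.033,.046,.0003); X=np.c_[C[0]+rr*np.cos(a+yaw),C[1]+rr*np.sin(a+yaw),np.full(len(rr),.066)]
    uv=proj(s,c,X).astype(np.float32); pr=cv2.remap(g,uv[None,:,0],uv[None,:,1],1).ravel(); 
    i=np.argmin(np.diff(cv2.GaussianBlur(pr[None],(1,1),0).ravel()[::1])); P.append(X[i,:2]); 
P=np.array(P); 
from scipy.optimize import least_squares
o=least_squares(lambda w:np.hypot(*(P-w[:2]).T)-w[2],[*C,.039],loss="soft_l1",f_scale=5e-4); print("ring inner c,r",o.x,np.abs(o.fun).mean())
E
```

```text
red r,ang [[40.7, 148.364], [43.2, 152.7], [45.636, 157.036]]
[[43.7, 157.3], [43.3, 203.6]] [[51.1, 271.0], [41.6, 271.6], [46.9, 276.4], [42.5, 329.3], [43.1, 343.6], [46.1, 337.5]]
ring inner c,r [0.5733122  0.12566291 0.03842644] 0.0002336966060304242
```

Emit:
move_arm:
  increments:
    - {"claw": 0,"dx": 0,"dy": 0,"dz": -0.03,"wx": 0,"wy": 0,"wz": 0}
    - {"claw": 0,"dx": 0.008,"dy": -0.02,"dz": -0.03,"wx": 0,"wy": 0,"wz": 0}
    - {"claw": 0,"dx": 0.008,"dy": -0.034,"dz": -0.01,"wx": 0,"wy": 0,"wz": 0}
    - {"claw": 0,"dx": 0.008,"dy": -0.038,"dz": 0,"wx": 0,"wy": 0,"wz": 0}
    - {"claw": 0,"dx": 0.008,"dy": -0.038,"dz": 0,"wx": 0,"wy": 0,"wz": 0}
    - {"claw": 0,"dx": 0.008,"dy": -0.038,"dz": 0,"wx": 0,"wy": 0,"wz": 0}
    - {"claw": 0,"dx": 0.01,"dy": -0.038,"dz": 0,"wx": 0,"wy": 0,"wz": 0}
    - {"claw": 0,"dx": 0.01,"dy": -0.038,"dz": 0,"wx": 0,"wy": 0,"wz": 0}

```text
time: 2.62
position: [0.5138, -0.1187, 0.2043]
tool_rot: [0.0, 1.0, -0.0, 0.002]
contact_force: [0.4, -0.7, -0.5]
gripper_width: 0.998
finger_force: 0.0
```

Emit:
move_arm:
  increments:
    - {"claw": 0,"dx": 0.01,"dy": -0.038,"dz": 0,"wx": 0,"wy": 0,"wz": 0}
    - {"claw": 0,"dx": 0.01,"dy": -0.038,"dz": 0,"wx": 0,"wy": 0,"wz": 0}
    - {"claw": 0,"dx": 0.002,"dy": -0.03,"dz": 0,"wx": 0,"wy": 0,"wz": 0}
    - {"claw": 0,"dx": 0,"dy": -0.004,"dz": 0,"wx": 0,"wy": 0,"wz": -5.2}
    - {"claw": 0,"dx": 0,"dy": 0,"dz": 0,"wx": 0,"wy": 0,"wz": 0}
    - {"claw": 0,"dx": 0,"dy": 0,"dz": 0,"wx": 0,"wy": 0,"wz": 0}

```text
time: 3.12
position: [0.4923, -0.2268, 0.2034]
tool_rot: [-0.044, 0.999, -0.0, 0.001]
contact_force: [-0.3, 1.0, 0.5]
gripper_width: 0.996
finger_force: 0.0
```

```bash
python3 - <<'E'
from h import *
s,c=grab("wrist","wr2"); f=c["frame"]; hsv=cv2.cvtColor(f,cv2.COLOR_RGB2HSV)
H,S,V=[hsv[:,:,i].astype(int) for i in range(3)]
print(s["position"],"pred",proj(s,c,[[.491,-.228,.072],[.491,-.228,.138]]))
for k in cnts((H>100)&(H<125)&(S>100)&(V>70),300):
    P=plane(s,c,k.reshape(-1,2),.072)[:,:2].astype(np.float32)*1000; rc=cv2.minAreaRect(P); print("blue",k.reshape(-1,2).mean(0),rc)
for k in cnts((H<18)&(S>150)&(V>60),30): print("or",k.reshape(-1,2).mean(0),cv2.boundingRect(k),plane(s,c,k.reshape(-1,2).mean(0),.138))
cv2.imwrite("pics/wr2.png",f[:,:,::-1])
E
```

```text
[ 0.4922597  -0.22683855  0.20337382] pred [[317.47850926 184.02059377]
 [317.19901757 203.28703096]]
blue [319.69508197 180.97377049] ((486.5538330078125, -226.4383544921875), (58.666141510009766, 65.4017562866211), 5.095853805541992)
blue [245.32911392  85.39240506] ((401.33795166015625, -304.4477844238281), (55.09467315673828, 71.32781982421875), 17.171953201293945)
or [460.02380952 371.02380952] (451, 366, 20, 11) [[ 0.67228336 -0.05243466  0.138     ]]
or [344.07575758 319.8030303 ] (330, 314, 30, 14) [[ 0.59663101 -0.19486679  0.138     ]]
or [320.04 195.31] (313, 178, 15, 32) [[ 0.48465854 -0.22642972  0.138     ]]
```

View pics/wr2.png

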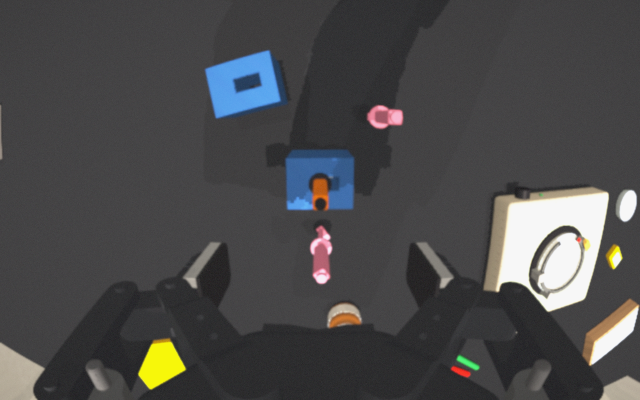

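The pick's block is at (320,184) with the handle top at (321,204). Pink look-alikes stand at (385,117) and (321,265), clear of the fingers, which straddle left and right. I go down on the handle.

Emit:
move_arm:
  increments:
    - {"claw": 0,"dx": 0.002,"dy": 0.0005,"dz": 0.02,"wx": 0,"wy": 0,"wz": 0}
    - {"claw": 0,"dx": 0,"dy": 0,"dz": 0.03,"wx": 0,"wy": 0,"wz": 0}
    - {"claw": 0,"dx": 0,"dy": 0,"dz": 0.03,"wx": 0,"wy": 0,"wz": 0}
    - {"claw": 0,"dx": 0,"dy": 0,"dz": 0.019,"wx": 0,"wy": 0,"wz": 0}
    - {"claw": 0,"dx": 0,"dy": 0,"dz": 0,"wx": 0,"wy": 0,"wz": 0}
    - {"claw": 0.6,"dx": 0,"dy": 0,"dz": 0,"wx": 0,"wy": 0,"wz": 0}
    - {"claw": 0.8,"dx": 0,"dy": 0,"dz": 0,"wx": 0,"wy": 0,"wz": 0}
    - {"claw": 1,"dx": 0,"dy": 0,"dz": 0,"wx": 0,"wy": 0,"wz": 0}

```text
time: 3.83
position: [0.4904, -0.2272, 0.1043]
tool_rot: [-0.045, 0.999, -0.001, 0.001]
contact_force: [0.6, 0.6, 0.9]
gripper_width: 0.604
finger_force: 0.0
```

Emit:
move_arm:
  increments:
    - {"claw": 1,"dx": 0,"dy": 0,"dz": 0,"wx": 0,"wy": 0,"wz": 0}
    - {"claw": 1,"dx": 0,"dy": 0,"dz": 0,"wx": 0,"wy": 0,"wz": 0}
    - {"claw": 1,"dx": 0,"dy": 0,"dz": 0,"wx": 0,"wy": 0,"wz": 0}
    - {"claw": 1,"dx": 0,"dy": 0,"dz": 0,"wx": 0,"wy": 0,"wz": 0}

```text
time: 4.17
position: [0.4898, -0.2275, 0.1032]
tool_rot: [-0.045, 0.999, -0.0, 0.0]
contact_force: [-0.1, -0.6, 6.8]
gripper_width: 0.125
finger_force: 59.7
```

```bash
python3 - <<'E'
from h import *
s=r.observe(); print({k:np.round(s[k],4) for k in("time","position","tool_rot","contact_force","gripper_width","finger_force")})
E
```

```text
{'time': np.float64(4.1667), 'position': array([ 0.4898, -0.2275,  0.1032]), 'tool_rot': array([-4.45e-02,  9.99e-01, -3.00e-04,  4.00e-04]), 'contact_force': array([-0.0968, -0.6051,  6.8423]), 'gripper_width': np.float64(0.1246), 'finger_force': np.float64(59.6737)}
```

Emit:
move_arm:
  increments:
    - {"claw": 1,"dx": 0,"dy": 0,"dz": -0.005,"wx": 0,"wy": 0,"wz": 0}
    - {"claw": 1,"dx": 0,"dy": 0,"dz": -0.01,"wx": 0,"wy": 0,"wz": 0}
    - {"claw": 1,"dx": 0,"dy": 0,"dz": -0.015,"wx": 0,"wy": 0,"wz": 0}
    - {"claw": 1,"dx": 0,"dy": 0,"dz": -0.015,"wx": 0,"wy": 0,"wz": 0}
    - {"claw": 1,"dx": 0,"dy": 0,"dz": -0.02,"wx": 0,"wy": 0,"wz": 0}
    - {"claw": 1,"dx": 0,"dy": 0,"dz": -0.02,"wx": 0,"wy": 0,"wz": 0}
    - {"claw": 1,"dx": 0,"dy": 0,"dz": -0.015,"wx": 0,"wy": 0,"wz": 0}
    - {"claw": 1,"dx": 0,"dy": 0,"dz": 0,"wx": 0,"wy": 0,"wz": 0}

```text
time: 4.83
position: [0.4905, -0.2276, 0.2061]
tool_rot: [-0.045, 0.999, -0.001, 0.002]
contact_force: [0.7, 0.1, 0.6]
gripper_width: 0.123
finger_force: 58.8
```

Emit:
move_arm:
  increments:
    - {"claw": 1,"dx": 0,"dy": 0,"dz": 0,"wx": 0,"wy": 0,"wz": 0}
    - {"claw": 1,"dx": 0,"dy": 0,"dz": 0,"wx": 0,"wy": 0,"wz": 0}

```text
time: 5.0
position: [0.4893, -0.2272, 0.2025]
tool_rot: [-0.045, 0.999, 0.0, -0.0]
contact_force: [-0.5, -0.2, -1.3]
gripper_width: 0.124
finger_force: 58.8
```

```bash
python3 - <<'E'
from h import *
s,c=grab("wrist","wr3"); f=c["frame"]; cv2.imwrite("pics/wr3.png",f[80:400,160:480,::-1])
print(s["contact_force"])
d=np.array([.244,.970]); n=np.array([-.970,.244]) # n: outward
E0=np.array([.5334,.1359])-n*.001
o=E0-d*.027   # pick origin, foot tip 12 mm short of the end
print(o); go([*o,.2033],np.radians(75.9))
E
```

```text
[-0.49164167 -0.24534993 -1.28026767]
[0.527782 0.109466]
t 5.05 TCP [ 0.4893 -0.2272  0.2023] turn [ 1.000e-02 -6.000e-02  1.922e+01] then shift mm [ 44.69 335.9   -1.03]
```

View pics/wr3.png

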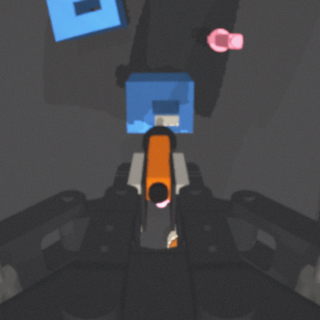

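The pick is held, with the orange handle from crop (158,190) down to the collar at (159,137). The foot tip shows light at (167,120), pointing right (+y), and the block's slot is empty. Now I check it is upright and travel to the ring.

Emit:
move_arm:
  increments:
    - {"claw": 1,"dx": 0,"dy": 0,"dz": 0,"wx": 0,"wy": 0,"wz": 6.4}
    - {"claw": 1,"dx": 0,"dy": 0,"dz": 0,"wx": 0,"wy": 0,"wz": 6.4}
    - {"claw": 1,"dx": 0,"dy": 0,"dz": 0,"wx": 0,"wy": 0,"wz": 6.4}
    - {"claw": 1,"dx": 0.003,"dy": 0.02,"dz": 0,"wx": 0,"wy": 0,"wz": 0}
    - {"claw": 1,"dx": 0.005,"dy": 0.036,"dz": 0,"wx": 0,"wy": 0,"wz": 0}
    - {"claw": 1,"dx": 0.005,"dy": 0.036,"dz": 0,"wx": 0,"wy": 0,"wz": 0}
    - {"claw": 1,"dx": 0.005,"dy": 0.036,"dz": 0,"wx": 0,"wy": 0,"wz": 0}
    - {"claw": 1,"dx": 0.005,"dy": 0.036,"dz": 0,"wx": 0,"wy": 0,"wz": 0}

```text
time: 5.72
position: [0.5068, -0.061, 0.2022]
tool_rot: [0.123, 0.992, -0.0, -0.001]
contact_force: [1.7, 0.7, -1.2]
gripper_width: 0.126
finger_force: 58.8
```

Emit:
move_arm:
  increments:
    - {"claw": 1,"dx": 0.005,"dy": 0.036,"dz": 0,"wx": 0,"wy": 0,"wz": 0}
    - {"claw": 1,"dx": 0.005,"dy": 0.036,"dz": 0,"wx": 0,"wy": 0,"wz": 0}
    - {"claw": 1,"dx": 0.005,"dy": 0.036,"dz": 0,"wx": 0,"wy": 0,"wz": 0}
    - {"claw": 1,"dx": 0.005,"dy": 0.036,"dz": 0,"wx": 0,"wy": 0,"wz": 0}
    - {"claw": 1,"dx": 0.004,"dy": 0.025,"dz": 0,"wx": 0,"wy": 0,"wz": 0}
    - {"claw": 1,"dx": 0,"dy": 0,"dz": 0,"wx": 0,"wy": 0,"wz": 0}
    - {"claw": 1,"dx": 0,"dy": 0,"dz": 0,"wx": 0,"wy": 0,"wz": 0}

```text
time: 6.3
position: [0.5246, 0.1084, 0.202]
tool_rot: [0.121, 0.993, -0.0, -0.001]
contact_force: [-0.4, -2.2, -0.6]
gripper_width: 0.123
finger_force: 58.7
```

```bash
python3 - <<'E'
from h import *
s,c=load("wr3"); q=np.array([s["position"]+[0,0,h] for h in(-.0312,-.0292,.0348)])
print(proj(s,c,q)-[160,80])
go([.5278,.1095,.2033],np.radians(75.9)); s=r.observe(); print(s["contact_force"])
s,c=grab("wrist","wr4"); f=c["frame"]; cv2.imwrite("pics/wr4.png",cv2.resize(f[90:310,200:420],(600,600),interpolation=cv2.INTER_CUBIC)[:,:,::-1])
E
```

```text
[[158.57571592 140.20014119]
 [158.5786496  141.22692057]
 [158.70969216 188.57262755]]
t 6.3 TCP [0.5246 0.1084 0.202 ] turn [-0.03 -0.07  0.16] then shift mm [-2.82  1.86 -1.34]
[-0.41301561 -2.2149194  -0.56230253]
```

View pics/wr4.png

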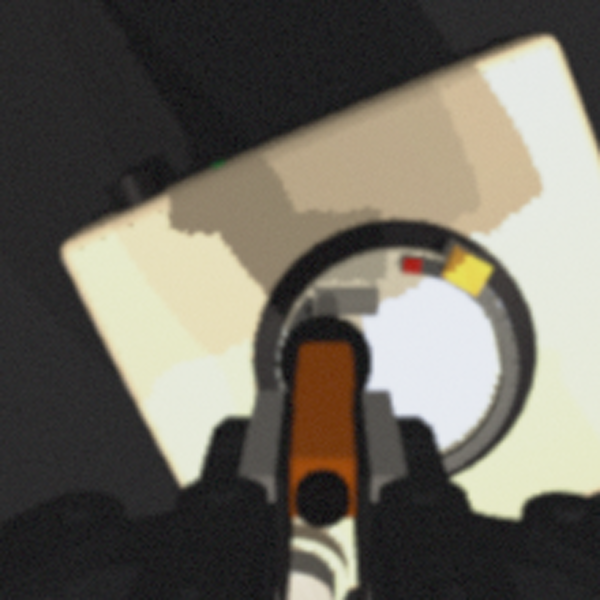

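The pick is upright in the grip. The foot tip shows at crop (378,300), pointing towards the red end at (410,265), and the brass claw is at (467,270). Next I touch the free glass inside the ring to find the foot length.

Emit:
move_arm:
  increments:
    - {"claw": 1,"dx": -0.008,"dy": 0.01,"dz": 0,"wx": 0,"wy": 0,"wz": 0}
    - {"claw": 1,"dx": -0.0076,"dy": 0.0107,"dz": 0.01,"wx": 0,"wy": 0,"wz": 0}
    - {"claw": 1,"dx": 0,"dy": 0,"dz": 0.015,"wx": 0,"wy": 0,"wz": 0}
    - {"claw": 1,"dx": 0,"dy": 0,"dz": 0.01,"wx": 0,"wy": 0,"wz": 0}
    - {"claw": 1,"dx": 0,"dy": 0,"dz": 0,"wx": 0,"wy": 0,"wz": 0}
    - {"claw": 1,"dx": 0,"dy": 0,"dz": 0,"wx": 0,"wy": 0,"wz": 0}

```text
time: 6.85
position: [0.5451, 0.1223, 0.1676]
tool_rot: [0.123, 0.992, -0.0, -0.0]
contact_force: [0.2, 1.2, -0.3]
gripper_width: 0.123
finger_force: 58.8
```

Emit:
move_arm:
  increments:
    - {"claw": 1,"dx": 0,"dy": 0,"dz": 0.002,"wx": 0,"wy": 0,"wz": 0}
    - {"claw": 1,"dx": 0,"dy": 0,"dz": 0.001,"wx": 0,"wy": 0,"wz": 0}
    - {"claw": 1,"dx": 0,"dy": 0,"dz": 0.001,"wx": 0,"wy": 0,"wz": 0}
    - {"claw": 1,"dx": 0,"dy": 0,"dz": 0,"wx": 0,"wy": 0,"wz": 0}
    - {"claw": 1,"dx": 0,"dy": 0,"dz": 0,"wx": 0,"wy": 0,"wz": 0}

```text
time: 7.27
position: [0.5453, 0.1234, 0.1639]
tool_rot: [0.123, 0.992, -0.0, 0.0]
contact_force: [0.5, -0.2, 1.0]
gripper_width: 0.122
finger_force: 58.8
```

```bash
python3 - <<'E'
from h import *
go([.5448,.1247,.160],np.radians(75.9))
E
```

```text
t 7.27 TCP [0.5453 0.1234 0.1639] turn [-0.    0.01  0.02] then shift mm [0.78 1.18 3.86]
```

```bash
python3 - <<'E'
from h import *
s,c=grab("wrist","wr5"); g=cv2.cvtColor(c["frame"],cv2.COLOR_RGB2GRAY)
R=Ro.from_quat(s["tool_rot"]).as_matrix()
for L in(.081,.09,.1): print(L,np.round(proj(s,c,s["position"]+np.array([[-4,15,L*1e3],[4,15,L*1e3],[0,15,L*1e3]])/1e3@R.T),1).tolist())
u0,v0=312,176
print("cols",list(range(u0,352,2)))
for v in range(v0,222,2): print(v,g[v,u0:352:2].tolist())
E
```

```text
0.081 [[337.2, 204.3], [337.4, 194.7], [337.3, 199.5]]
0.09 [[336.6, 201.3], [336.7, 191.9], [336.6, 196.6]]
0.1 [[335.9, 198.1], [336.0, 189.1], [336.0, 193.6]]
cols [312, 314, 316, 318, 320, 322, 324, 326, 328, 330, 332, 334, 336, 338, 340, 342, 344, 346, 348, 350]
176 [152, 153, 172, 184, 159, 159, 174, 178, 131, 80, 75, 75, 79, 80, 81, 86, 99, 107, 108, 136]
178 [152, 155, 159, 169, 153, 154, 155, 153, 115, 70, 71, 69, 72, 69, 72, 76, 69, 72, 117, 143]
180 [153, 154, 153, 152, 153, 153, 152, 154, 128, 87, 83, 76, 73, 66, 68, 64, 61, 91, 114, 123]
182 [153, 154, 152, 152, 151, 154, 155, 151, 150, 142, 139, 135, 131, 125, 112, 85, 75, 94, 110, 111]
184 [153, 152, 152, 151, 153, 153, 152, 153, 155, 154, 152, 154, 153, 151, 150, 145, 134, 118, 103, 106]
186 [151, 153, 154, 152, 152, 154, 152, 153, 154, 154, 155, 153, 152, 153, 154, 153, 155, 153, 141, 123]
188 [154, 153, 151, 153, 152, 154, 154, 155, 153, 153, 153, 153, 153, 154, 155, 154, 153, 154, 153, 150]
190 [152, 153, 154, 154, 154, 154, 152, 152, 154, 152, 154, 153, 156, 155, 153, 153, 153, 152, 156, 156]
192 [154, 153, 152, 1
[... 755 characters left out ...]
4, 180, 185, 191, 192, 189, 193, 194, 192]
208 [29, 21, 26, 23, 29, 18, 30, 35, 89, 157, 191, 193, 192, 193, 192, 192, 191, 194, 193, 193]
210 [28, 22, 26, 26, 24, 25, 22, 23, 23, 80, 157, 190, 192, 193, 192, 194, 194, 194, 192, 213]
212 [26, 26, 21, 27, 23, 22, 33, 26, 23, 26, 70, 165, 192, 191, 192, 193, 193, 200, 211, 229]
214 [32, 34, 30, 32, 30, 35, 33, 32, 24, 28, 33, 122, 187, 193, 196, 221, 223, 229, 233, 234]
216 [58, 60, 61, 61, 58, 61, 60, 56, 37, 19, 22, 69, 168, 194, 212, 232, 233, 233, 234, 234]
218 [73, 73, 69, 69, 69, 66, 69, 70, 56, 25, 23, 46, 146, 224, 232, 233, 233, 234, 234, 234]
220 [70, 69, 71, 69, 69, 73, 69, 70, 59, 30, 19, 36, 157, 232, 234, 234, 234, 234, 234, 233]
```

Emit:
move_arm:
  increments:
    - {"claw": 1,"dx": 0,"dy": 0,"dz": 0.004,"wx": 0,"wy": 0,"wz": 0}
    - {"claw": 1,"dx": 0,"dy": 0,"dz": 0.004,"wx": 0,"wy": 0,"wz": 0}
    - {"claw": 1,"dx": 0,"dy": 0,"dz": 0.001,"wx": 0,"wy": 0,"wz": 0}
    - {"claw": 1,"dx": 0,"dy": 0,"dz": 0,"wx": 0,"wy": 0,"wz": 0}
    - {"claw": 1,"dx": 0,"dy": 0,"dz": 0,"wx": 0,"wy": 0,"wz": 0}

```text
time: 7.73
position: [0.5452, 0.1234, 0.1546]
tool_rot: [0.123, 0.992, -0.0, -0.0]
contact_force: [-0.1, 0.2, -0.3]
gripper_width: 0.121
finger_force: 58.8
```

Emit:
move_arm:
  increments:
    - {"claw": 1,"dx": 0,"dy": 0,"dz": 0.0015,"wx": 0,"wy": 0,"wz": 0}
    - {"claw": 1,"dx": 0,"dy": 0,"dz": 0.001,"wx": 0,"wy": 0,"wz": 0}
    - {"claw": 1,"dx": 0,"dy": 0,"dz": 0,"wx": 0,"wy": 0,"wz": 0}
    - {"claw": 1,"dx": 0,"dy": 0,"dz": 0,"wx": 0,"wy": 0,"wz": 0}
    - {"claw": 1,"dx": 0,"dy": 0,"dz": 0,"wx": 0,"wy": 0,"wz": 0}

```text
time: 8.15
position: [0.5453, 0.1234, 0.1522]
tool_rot: [0.123, 0.992, -0.0, 0.0]
contact_force: [0.3, 0.3, -0.3]
gripper_width: 0.122
finger_force: 58.8
```

Emit:
move_arm:
  increments:
    - {"claw": 1,"dx": 0,"dy": 0,"dz": 0.0015,"wx": 0,"wy": 0,"wz": 0}
    - {"claw": 1,"dx": 0,"dy": 0,"dz": 0,"wx": 0,"wy": 0,"wz": 0}
    - {"claw": 1,"dx": 0,"dy": 0,"dz": 0,"wx": 0,"wy": 0,"wz": 0}
    - {"claw": 1,"dx": 0,"dy": 0,"dz": 0,"wx": 0,"wy": 0,"wz": 0}

```text
time: 8.48
position: [0.5452, 0.1234, 0.1507]
tool_rot: [0.123, 0.992, -0.0, -0.0]
contact_force: [-0.2, 0.2, -0.2]
gripper_width: 0.126
finger_force: 58.8
```

Emit:
move_arm:
  increments:
    - {"claw": 1,"dx": 0,"dy": 0,"dz": 0.0015,"wx": 0,"wy": 0,"wz": 0}
    - {"claw": 1,"dx": 0,"dy": 0,"dz": 0,"wx": 0,"wy": 0,"wz": 0}
    - {"claw": 1,"dx": 0,"dy": 0,"dz": 0,"wx": 0,"wy": 0,"wz": 0}

```text
time: 8.73
position: [0.5452, 0.1234, 0.1491]
tool_rot: [0.123, 0.992, -0.0, -0.0]
contact_force: [0.0, -1.0, -0.3]
gripper_width: 0.124
finger_force: 58.8
```

Emit:
move_arm:
  increments:
    - {"claw": 1,"dx": 0,"dy": 0,"dz": 0.0015,"wx": 0,"wy": 0,"wz": 0}
    - {"claw": 1,"dx": 0,"dy": 0,"dz": 0,"wx": 0,"wy": 0,"wz": 0}
    - {"claw": 1,"dx": 0,"dy": 0,"dz": 0,"wx": 0,"wy": 0,"wz": 0}

```text
time: 8.98
position: [0.5452, 0.1234, 0.1476]
tool_rot: [0.123, 0.992, -0.0, -0.0]
contact_force: [-0.5, 0.1, -0.9]
gripper_width: 0.122
finger_force: 58.8
```

Emit:
move_arm:
  increments:
    - {"claw": 1,"dx": 0,"dy": 0,"dz": 0.0015,"wx": 0,"wy": 0,"wz": 0}
    - {"claw": 1,"dx": 0,"dy": 0,"dz": 0,"wx": 0,"wy": 0,"wz": 0}
    - {"claw": 1,"dx": 0,"dy": 0,"dz": 0,"wx": 0,"wy": 0,"wz": 0}

```text
time: 9.23
position: [0.5452, 0.1234, 0.1461]
tool_rot: [0.123, 0.992, -0.0, -0.0]
contact_force: [1.1, -0.4, -0.2]
gripper_width: 0.124
finger_force: 58.8
```

Emit:
move_arm:
  increments:
    - {"claw": 1,"dx": 0,"dy": 0,"dz": 0.0015,"wx": 0,"wy": 0,"wz": 0}
    - {"claw": 1,"dx": 0,"dy": 0,"dz": 0,"wx": 0,"wy": 0,"wz": 0}
    - {"claw": 1,"dx": 0,"dy": 0,"dz": 0,"wx": 0,"wy": 0,"wz": 0}

```text
time: 9.48
position: [0.5452, 0.1234, 0.1446]
tool_rot: [0.123, 0.992, -0.0, -0.0]
contact_force: [0.1, -0.8, -0.0]
gripper_width: 0.121
finger_force: 58.8
```

Emit:
move_arm:
  increments:
    - {"claw": 1,"dx": 0,"dy": 0,"dz": 0.0015,"wx": 0,"wy": 0,"wz": 0}
    - {"claw": 1,"dx": 0,"dy": 0,"dz": 0,"wx": 0,"wy": 0,"wz": 0}
    - {"claw": 1,"dx": 0,"dy": 0,"dz": 0,"wx": 0,"wy": 0,"wz": 0}

```text
time: 9.73
position: [0.5452, 0.1234, 0.1431]
tool_rot: [0.123, 0.992, -0.0, -0.0]
contact_force: [-0.1, 0.6, -0.2]
gripper_width: 0.12
finger_force: 58.8
```

Emit:
move_arm:
  increments:
    - {"claw": 1,"dx": 0,"dy": 0,"dz": 0.0015,"wx": 0,"wy": 0,"wz": 0}
    - {"claw": 1,"dx": 0,"dy": 0,"dz": 0,"wx": 0,"wy": 0,"wz": 0}
    - {"claw": 1,"dx": 0,"dy": 0,"dz": 0,"wx": 0,"wy": 0,"wz": 0}

```text
time: 9.98
position: [0.5452, 0.1234, 0.1416]
tool_rot: [0.123, 0.992, -0.0, -0.0]
contact_force: [1.2, 0.3, -0.3]
gripper_width: 0.126
finger_force: 58.8
```

Emit:
move_arm:
  increments:
    - {"claw": 1,"dx": 0,"dy": 0,"dz": 0.0015,"wx": 0,"wy": 0,"wz": 0}
    - {"claw": 1,"dx": 0,"dy": 0,"dz": 0,"wx": 0,"wy": 0,"wz": 0}
    - {"claw": 1,"dx": 0,"dy": 0,"dz": 0,"wx": 0,"wy": 0,"wz": 0}

```text
time: 10.23
position: [0.5455, 0.1234, 0.1405]
tool_rot: [0.123, 0.992, 0.0, 0.0]
contact_force: [-0.5, -0.6, 6.2]
gripper_width: 0.119
finger_force: 59.7
```

Contact: 6.5 N at TCP z 0.1405 (about 0.8 mm of glass give), so the foot meets the glass at TCP z ≈ 0.1413. I work at ≈ 0.142, back off, and shift into the gap.

Emit:
move_arm:
  increments:
    - {"claw": 1,"dx": 0,"dy": 0,"dz": -0.0022,"wx": 0,"wy": 0,"wz": 0}
    - {"claw": 1,"dx": 0,"dy": -0.004,"dz": 0,"wx": 0,"wy": 0,"wz": 0}
    - {"claw": 1,"dx": 0,"dy": -0.0055,"dz": 0,"wx": 0,"wy": 0,"wz": 0}
    - {"claw": 1,"dx": 0.003,"dy": 0,"dz": 0,"wx": 0,"wy": 0,"wz": 0}
    - {"claw": 1,"dx": 0.004,"dy": 0,"dz": 0,"wx": 0,"wy": 0,"wz": 0}
    - {"claw": 1,"dx": 0,"dy": 0,"dz": 0,"wx": 0,"wy": 0,"wz": 0}
    - {"claw": 1,"dx": 0,"dy": 0,"dz": 0,"wx": 0,"wy": 0,"wz": 0}

```text
time: 10.82
position: [0.5359, 0.1161, 0.1424]
tool_rot: [0.122, 0.992, -0.0, -0.0]
contact_force: [-0.6, -0.2, 0.2]
gripper_width: 0.123
finger_force: 58.8
```

```bash
cat > m.py <<'E'
from h import *
s=r.observe(); p=s["position"]; v=(p[:2]-[.5334,.1359]); print("t",s["time"],"n,d mm",np.round(1e3*np.array([v@[-.970,.244],v@[.244,.970]]),2),"z",round(p[2]*1e3,2),"F",np.round(s["contact_force"],2),"T",np.round(s["wrist_torque"],3),"rv",np.round(np.degrees((Ro.from_quat([.1229,.9924,0,0]).inv()*Ro.from_quat(s["tool_rot"])).as_rotvec()),2))
E
python3 m.py
```

```text
t 10.8167 n,d mm [ -7.29 -18.57] z 142.44 F [-0.56 -0.21  0.2 ] T [ 0.025 -0.005 -0.063] rv [ 0.    0.   -0.06]
```

Emit:
move_arm:
  increments:
    - {"claw": 1,"dx": 0.003,"dy": 0,"dz": 0,"wx": 0,"wy": 0,"wz": 0}
    - {"claw": 1,"dx": 0.003,"dy": 0,"dz": 0,"wx": 0,"wy": 0,"wz": 0}
    - {"claw": 1,"dx": 0,"dy": 0,"dz": 0,"wx": 0,"wy": 0,"wz": 0}
    - {"claw": 1,"dx": 0,"dy": 0,"dz": 0,"wx": 0,"wy": 0,"wz": 0}

```text
time: 11.15
position: [0.5302, 0.1175, 0.1424]
tool_rot: [0.122, 0.992, -0.0, -0.0]
contact_force: [-0.3, -0.3, -0.8]
gripper_width: 0.124
finger_force: 58.8
```

```bash
python3 m.py; python3 - <<'E'
from h import *
s,c=grab("wrist","wr6"); f=c["frame"]
d=np.array([.244,.970]); n=np.array([-.970,.244]); E0=np.array([.5334,.1359])
o=s["position"][:2]
pts=[[*(o+d*.015+n*.004),.0613],[*(o+d*.015-n*.004),.0613],[*E0,.066]]
q=proj(s,c,pts); print(q)
C=cv2.resize(f[130:250,260:400],(700,600),interpolation=cv2.INTER_CUBIC); cv2.imwrite("pics/wr6.png",C[:,:,::-1]); print((q-[260,130])*5)
E
```

```text
t 11.15 n,d mm [ -1.38 -18.66] z 142.44 F [-0.29 -0.27 -0.76] T [ 0.029 -0.025 -0.014] rv [ 0.01  0.   -0.05]
[[337.36397998 194.62465953]
 [337.19684965 204.26118549]
 [342.30176965 199.35337463]]
[[386.81989988 323.12329764]
 [385.98424824 371.30592747]
 [411.50884826 346.76687314]]
```

View pics/wr6.png

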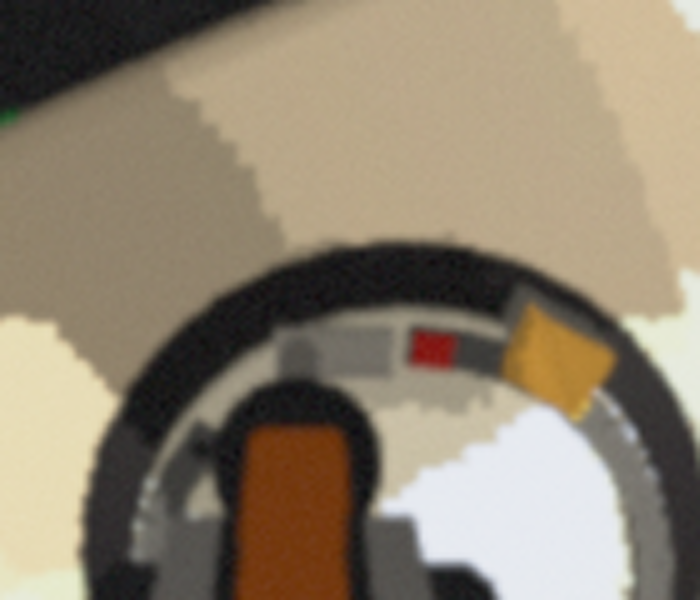

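The foot's tip is at crop (392,352) and the red end's face at (407,349), aligned and about 2.5 mm short. The brass claw is at (560,362). I slide in with small steps.

Emit:
move_arm:
  increments:
    - {"claw": 1,"dx": 0.0003,"dy": 0,"dz": 0.0004,"wx": 0,"wy": 0,"wz": 0}
    - {"claw": 1,"dx": 0,"dy": 0.0015,"dz": 0,"wx": 0,"wy": 0,"wz": 0}
    - {"claw": 1,"dx": 0,"dy": 0.0015,"dz": 0,"wx": 0,"wy": 0,"wz": 0}
    - {"claw": 1,"dx": 0,"dy": 0.0015,"dz": 0,"wx": 0,"wy": 0,"wz": 0}
    - {"claw": 1,"dx": 0,"dy": 0,"dz": 0,"wx": 0,"wy": 0,"wz": 0}
    - {"claw": 1,"dx": 0,"dy": 0,"dz": 0,"wx": 0,"wy": 0,"wz": 0}

```text
time: 11.7
position: [0.5311, 0.1219, 0.142]
tool_rot: [0.123, 0.992, -0.0, -0.0]
contact_force: [0.6, 0.5, -1.0]
gripper_width: 0.119
finger_force: 58.8
```

```bash
python3 m.py
```

```text
t 11.7 n,d mm [ -1.21 -14.16] z 141.97 F [ 0.6   0.47 -1.04] T [-0.019  0.013 -0.027] rv [ 0.01  0.   -0.04]
```

Emit:
move_arm:
  increments:
    - {"claw": 1,"dx": 0,"dy": 0.0015,"dz": 0,"wx": 0,"wy": 0,"wz": 0}
    - {"claw": 1,"dx": 0,"dy": 0.0015,"dz": 0,"wx": 0,"wy": 0,"wz": 0}
    - {"claw": 1,"dx": 0,"dy": 0.0015,"dz": 0,"wx": 0,"wy": 0,"wz": 0}
    - {"claw": 1,"dx": 0,"dy": 0,"dz": 0,"wx": 0,"wy": 0,"wz": 0}
    - {"claw": 1,"dx": 0,"dy": 0,"dz": 0,"wx": 0,"wy": 0,"wz": 0}

```text
time: 12.12
position: [0.5322, 0.1262, 0.1419]
tool_rot: [0.123, 0.992, -0.0, -0.0]
contact_force: [0.4, -0.1, -0.5]
gripper_width: 0.122
finger_force: 58.8
```

```bash
python3 m.py
```

```text
t 12.1167 n,d mm [-1.19 -9.67] z 141.95 F [ 0.38 -0.13 -0.51] T [-0.025 -0.072 -0.003] rv [ 0.01  0.   -0.04]
```

Emit:
move_arm:
  increments:
    - {"claw": 1,"dx": 0,"dy": 0.0015,"dz": 0,"wx": 0,"wy": 0,"wz": 0}
    - {"claw": 1,"dx": 0,"dy": 0.0015,"dz": 0,"wx": 0,"wy": 0,"wz": 0}
    - {"claw": 1,"dx": 0,"dy": 0.0005,"dz": 0,"wx": 0,"wy": 0,"wz": 0}
    - {"claw": 1,"dx": 0,"dy": 0,"dz": 0,"wx": 0,"wy": 0,"wz": 0}
    - {"claw": 1,"dx": 0,"dy": 0,"dz": 0,"wx": 0,"wy": 0,"wz": 0}

```text
time: 12.53
position: [0.533, 0.1296, 0.142]
tool_rot: [0.123, 0.992, -0.0, -0.0]
contact_force: [0.1, 0.6, -1.0]
gripper_width: 0.127
finger_force: 58.8
```

```bash
python3 m.py; python3 - <<'E'
from h import *
s,c=grab("wrist","wr7"); h=cv2.cvtColor(c["frame"],cv2.COLOR_RGB2HSV).astype(int); 
m=((h[:,:,0]>170)|(h[:,:,0]<6))&(h[:,:,1]>120)&(h[:,:,2]>60); m[:140]=0;m[230:]=0;m[:,:300]=0;m[:,380:]=0
v,u=np.nonzero(m); print(len(u),plane(s,c,[u.mean(),v.mean()],.066))
E
```

```text
t 12.5333 n,d mm [-1.19 -6.25] z 141.97 F [ 0.1   0.62 -1.02] T [-0.054  0.01   0.   ] rv [ 0.01  0.   -0.04]
60 [[0.53435756 0.13886349 0.066     ]]
```

Emit:
move_arm:
  increments:
    - {"claw": 1,"dx": 0,"dy": 0,"dz": -0.001,"wx": 0,"wy": 0,"wz": 0}
    - {"claw": 1,"dx": 0,"dy": 0,"dz": -0.0008,"wx": 0,"wy": 0,"wz": 0}
    - {"claw": 1,"dx": 0,"dy": 0,"dz": -0.0008,"wx": 0,"wy": 0,"wz": 0}
    - {"claw": 1,"dx": 0,"dy": 0,"dz": -0.0008,"wx": 0,"wy": 0,"wz": 0}
    - {"claw": 1,"dx": 0,"dy": 0,"dz": 0,"wx": 0,"wy": 0,"wz": 0}
    - {"claw": 1,"dx": 0,"dy": 0,"dz": 0,"wx": 0,"wy": 0,"wz": 0}

```text
time: 13.08
position: [0.533, 0.1295, 0.1454]
tool_rot: [0.123, 0.992, -0.0, -0.0]
contact_force: [-0.3, -0.3, -1.9]
gripper_width: 0.121
finger_force: 58.6
```

```bash
python3 m.py
```

```text
t 13.0833 n,d mm [-1.21 -6.3 ] z 145.38 F [-0.31 -0.31 -1.9 ] T [-0.095 -0.01  -0.   ] rv [ 0.01  0.   -0.03]
```

Emit:
move_arm:
  increments:
    - {"claw": 1,"dx": 0,"dy": 0,"dz": -0.0008,"wx": 0,"wy": 0,"wz": 0}
    - {"claw": 1,"dx": 0,"dy": 0,"dz": -0.0008,"wx": 0,"wy": 0,"wz": 0}
    - {"claw": 1,"dx": 0,"dy": 0,"dz": -0.0008,"wx": 0,"wy": 0,"wz": 0}
    - {"claw": 1,"dx": 0,"dy": 0,"dz": 0,"wx": 0,"wy": 0,"wz": 0}
    - {"claw": 1,"dx": 0,"dy": 0,"dz": 0,"wx": 0,"wy": 0,"wz": 0}

```text
time: 13.5
position: [0.533, 0.1295, 0.1477]
tool_rot: [0.123, 0.992, -0.0, -0.0]
contact_force: [-0.3, -1.7, -6.4]
gripper_width: 0.118
finger_force: 58.7
```

```bash
python3 m.py
```

```text
t 13.5 n,d mm [-1.16 -6.34] z 147.73 F [-0.29 -1.67 -6.43] T [-0.41  -0.014  0.032] rv [ 0.02  0.01 -0.03]
```

Emit:
move_arm:
  increments:
    - {"claw": 1,"dx": 0,"dy": 0,"dz": -0.0008,"wx": 0,"wy": 0,"wz": 0}
    - {"claw": 1,"dx": 0,"dy": 0,"dz": -0.0008,"wx": 0,"wy": 0,"wz": 0}
    - {"claw": 1,"dx": 0,"dy": 0,"dz": -0.0008,"wx": 0,"wy": 0,"wz": 0}
    - {"claw": 1,"dx": 0,"dy": 0,"dz": 0,"wx": 0,"wy": 0,"wz": 0}
    - {"claw": 1,"dx": 0,"dy": 0,"dz": 0,"wx": 0,"wy": 0,"wz": 0}

```text
time: 13.92
position: [0.5332, 0.1294, 0.1505]
tool_rot: [0.123, 0.992, -0.0, 0.0]
contact_force: [-0.1, -2.5, -0.2]
gripper_width: 0.124
finger_force: 59.9
```

```bash
python3 m.py
```

```text
t 13.9167 n,d mm [-1.38 -6.36] z 150.48 F [-0.08 -2.47 -0.15] T [-0.849  0.08  -0.028] rv [ 0.01 -0.03 -0.03]
```

Emit:
move_arm:
  increments:
    - {"claw": 1,"dx": 0,"dy": 0,"dz": 0,"wx": 0,"wy": 0,"wz": 0}

```text
time: 14.0
position: [0.5331, 0.1294, 0.1504]
tool_rot: [0.123, 0.992, -0.0, 0.0]
contact_force: [-0.8, -2.3, 0.4]
gripper_width: 0.124
finger_force: 59.9
```

```bash
python3 m.py; python3 - <<'E'
from h import *
s,c=grab("wrist","wr8"); h=cv2.cvtColor(c["frame"],cv2.COLOR_RGB2HSV).astype(int); 
m=((h[:,:,0]>170)|(h[:,:,0]<6))&(h[:,:,1]>120)&(h[:,:,2]>60); m[:140]=0;m[230:]=0;m[:,:300]=0;m[:,380:]=0
v,u=np.nonzero(m); print(len(u),u.mean(),v.mean(),plane(s,c,[u.mean(),v.mean()],.073))
R=Ro.from_quat(s["tool_rot"]).as_matrix()
g=cv2.cvtColor(c["frame"],cv2.COLOR_RGB2GRAY)
C=cv2.resize(c["frame"][130:250,260:400],(700,600),interpolation=cv2.INTER_CUBIC); cv2.imwrite("pics/wr8.png",C[:,:,::-1])
E
```

```text
t 14.0 n,d mm [-1.32 -6.33] z 150.38 F [-0.8  -2.31  0.37] T [-0.922  0.097  0.019] rv [ 0.01 -0.02 -0.03]
57 327.140350877193 204.6315789473684 [[0.5379288  0.13524645 0.073     ]]
```

Emit:
move_arm:
  increments:
    - {"claw": 1,"dx": -0.0005,"dy": -0.001,"dz": 0,"wx": 0,"wy": 0,"wz": 0}
    - {"claw": 1,"dx": -0.0005,"dy": -0.001,"dz": 0,"wx": 0,"wy": 0,"wz": 0}
    - {"claw": 1,"dx": 0,"dy": 0,"dz": 0,"wx": 0,"wy": 0,"wz": 0}
    - {"claw": 1,"dx": 0,"dy": 0,"dz": 0,"wx": 0,"wy": 0,"wz": 0}

```text
time: 14.38
position: [0.5336, 0.1276, 0.1503]
tool_rot: [0.123, 0.992, 0.0, 0.0]
contact_force: [-0.5, -0.3, -0.8]
gripper_width: 0.122
finger_force: 59.9
```

```bash
cat >> m.py <<'E'
import sys
s,c=grab("wrist","tmp"); h=cv2.cvtColor(c["frame"],cv2.COLOR_RGB2HSV).astype(int); 
m=((h[:,:,0]>170)|(h[:,:,0]<6))&(h[:,:,1]>120)&(h[:,:,2]>60); m[:140]=0;m[230:]=0;m[:,:300]=0;m[:,380:]=0
v,u=np.nonzero(m); P=plane(s,c,[u.mean(),v.mean()],.066+float(sys.argv[1]))[0]; w=P[:2]-[.5344,.1389]; print("red",len(u),np.round([u.mean(),v.mean()],1),"moved n,d",np.round(1e3*np.array([w@[-.970,.244],w@[.244,.970]]),1))
E
python3 m.py .008
```

```text
t 14.3833 n,d mm [-2.26 -8.03] z 150.25 F [-0.47 -0.26 -0.8 ] T [ 0.042  0.007 -0.046] rv [-0.02 -0.01 -0.04]
red 61 [328.6 203.7] moved n,d [-4.2 -3.2]
```

Emit:
move_arm:
  increments:
    - {"claw": 1,"dx": 0,"dy": 0,"dz": -0.0008,"wx": 0,"wy": 0,"wz": 0}
    - {"claw": 1,"dx": 0,"dy": 0,"dz": -0.0008,"wx": 0,"wy": 0,"wz": 0}
    - {"claw": 1,"dx": 0,"dy": 0,"dz": -0.0008,"wx": 0,"wy": 0,"wz": 0}
    - {"claw": 1,"dx": 0,"dy": 0,"dz": 0,"wx": 0,"wy": 0,"wz": 0}
    - {"claw": 1,"dx": 0,"dy": 0,"dz": 0,"wx": 0,"wy": 0,"wz": 0}

```text
time: 14.85
position: [0.5336, 0.1274, 0.1527]
tool_rot: [0.123, 0.992, 0.0, 0.0]
contact_force: [-0.9, 0.2, -1.7]
gripper_width: 0.119
finger_force: 59.9
```

```bash
python3 m.py .009
```

```text
t 14.85 n,d mm [-2.26 -8.19] z 152.66 F [-0.91  0.17 -1.72] T [ 0.012  0.006 -0.004] rv [-0.   -0.01 -0.03]
red 63 [328.3 203.3] moved n,d [-4.2 -3.6]
```

Emit:
move_arm:
  increments:
    - {"claw": 1,"dx": 0,"dy": 0,"dz": -0.0008,"wx": 0,"wy": 0,"wz": 0}
    - {"claw": 1,"dx": 0,"dy": 0,"dz": -0.0008,"wx": 0,"wy": 0,"wz": 0}
    - {"claw": 1,"dx": 0,"dy": 0,"dz": -0.0008,"wx": 0,"wy": 0,"wz": 0}
    - {"claw": 1,"dx": 0,"dy": 0,"dz": 0,"wx": 0,"wy": 0,"wz": 0}
    - {"claw": 1,"dx": 0,"dy": 0,"dz": 0,"wx": 0,"wy": 0,"wz": 0}

```text
time: 15.32
position: [0.5335, 0.1274, 0.155]
tool_rot: [0.123, 0.992, -0.0, 0.0]
contact_force: [-0.5, 0.5, -1.7]
gripper_width: 0.119
finger_force: 59.8
```

```bash
python3 m.py .011
```

```text
t 15.3167 n,d mm [-2.22 -8.22] z 155.04 F [-0.46  0.48 -1.68] T [-0.023 -0.011  0.018] rv [ 0.   -0.   -0.04]
red 58 [332.3 200.1] moved n,d [-1.6 -0.5]
```

The red end sprang back out: the inward shift went from 4.2 to 1.6 mm. I lower the pick and see whether the ring stays.

Emit:
move_arm:
  increments:
    - {"claw": 1,"dx": 0,"dy": 0,"dz": 0.001,"wx": 0,"wy": 0,"wz": 0}
    - {"claw": 1,"dx": 0,"dy": 0,"dz": 0.001,"wx": 0,"wy": 0,"wz": 0}
    - {"claw": 1,"dx": 0,"dy": 0,"dz": 0.001,"wx": 0,"wy": 0,"wz": 0}
    - {"claw": 1,"dx": 0,"dy": 0,"dz": 0.001,"wx": 0,"wy": 0,"wz": 0}
    - {"claw": 1,"dx": 0,"dy": 0,"dz": 0.001,"wx": 0,"wy": 0,"wz": 0}
    - {"claw": 1,"dx": 0,"dy": 0,"dz": 0,"wx": 0,"wy": 0,"wz": 0}
    - {"claw": 1,"dx": 0,"dy": 0,"dz": 0,"wx": 0,"wy": 0,"wz": 0}

```text
time: 15.95
position: [0.5335, 0.1274, 0.1499]
tool_rot: [0.123, 0.992, -0.0, -0.0]
contact_force: [1.0, 0.4, -0.7]
gripper_width: 0.122
finger_force: 59.8
```

```bash
python3 m.py .011; python3 - <<'E'
from h import *
s,c=load("tmp"); C=cv2.resize(c["frame"][130:250,260:400],(700,600),interpolation=cv2.INTER_CUBIC); cv2.imwrite("pics/wr9.png",C[:,:,::-1])
E
```

```text
t 15.95 n,d mm [-2.2  -8.24] z 149.95 F [ 1.03  0.4  -0.66] T [-0.01   0.008  0.041] rv [ 0.01  0.   -0.04]
red 60 [332.9 201. ] moved n,d [-1.  -0.3]
```

View pics/wr9.png

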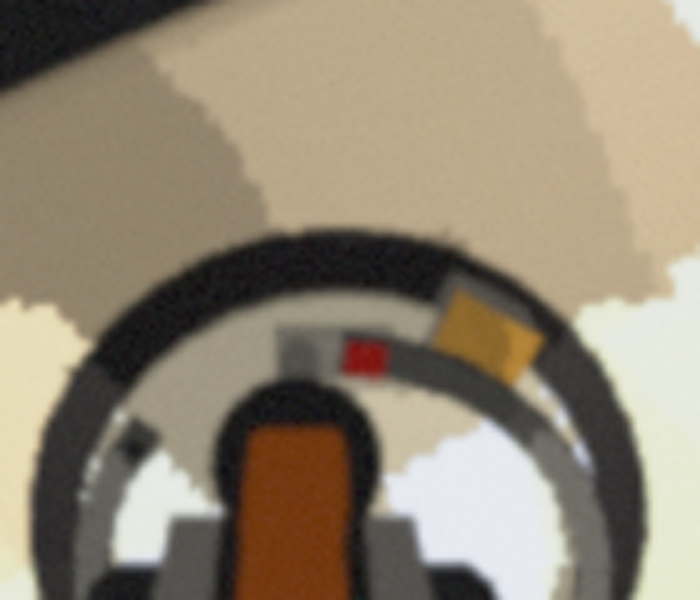

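The foot is still below the red end (red at crop (366,357)). The ring's edge now covers the inner part of the brass claw, from (434,345) to (515,388), which looks right for the ring lying on top. I withdraw the pick and triangulate the red mark's height to verify.

Emit:
move_arm:
  increments:
    - {"claw": 1,"dx": 0,"dy": -0.002,"dz": 0,"wx": 0,"wy": 0,"wz": 0}
    - {"claw": 1,"dx": 0,"dy": -0.003,"dz": 0,"wx": 0,"wy": 0,"wz": 0}
    - {"claw": 1,"dx": 0,"dy": -0.003,"dz": 0,"wx": 0,"wy": 0,"wz": 0}
    - {"claw": 1,"dx": 0,"dy": -0.003,"dz": 0,"wx": 0,"wy": 0,"wz": 0}
    - {"claw": 1,"dx": 0,"dy": -0.001,"dz": 0,"wx": 0,"wy": 0,"wz": 0}
    - {"claw": 1,"dx": 0,"dy": 0,"dz": 0,"wx": 0,"wy": 0,"wz": 0}
    - {"claw": 1,"dx": 0,"dy": 0,"dz": 0,"wx": 0,"wy": 0,"wz": 0}

```text
time: 16.58
position: [0.5306, 0.1157, 0.15]
tool_rot: [0.123, 0.992, 0.0, -0.0]
contact_force: [-0.6, 1.2, -0.1]
gripper_width: 0.124
finger_force: 59.8
```

```bash
cp pics/tmp.pkl pics/a.pkl; python3 m.py .011
```

```text
t 16.5833 n,d mm [ -2.23 -20.25] z 150.04 F [-0.6   1.19 -0.1 ] T [-0.01   0.004 -0.033] rv [-0.    0.   -0.03]
red 59 [348.1 201.1] moved n,d [-1.1 -0.4]
```

Emit:
move_arm:
  increments:
    - {"claw": 1,"dx": 0,"dy": 0,"dz": -0.005,"wx": 0,"wy": 0,"wz": 0}
    - {"claw": 1,"dx": 0,"dy": 0,"dz": -0.01,"wx": 0,"wy": 0,"wz": 0}
    - {"claw": 1,"dx": 0,"dy": 0,"dz": -0.015,"wx": 0,"wy": 0,"wz": 0}
    - {"claw": 1,"dx": 0,"dy": 0,"dz": -0.022,"wx": 0,"wy": 0,"wz": 0}
    - {"claw": 1,"dx": 0,"dy": -0.03,"dz": 0,"wx": 0,"wy": 0,"wz": 0}
    - {"claw": 1,"dx": 0,"dy": -0.03,"dz": 0,"wx": 0,"wy": 0,"wz": 0}
    - {"claw": 1,"dx": 0,"dy": 0,"dz": 0,"wx": 0,"wy": 0,"wz": 0}
    - {"claw": 1,"dx": 0,"dy": 0,"dz": 0,"wx": 0,"wy": 0,"wz": 0}

```text
time: 17.3
position: [0.516, 0.0563, 0.2025]
tool_rot: [0.124, 0.992, -0.0, 0.0]
contact_force: [1.0, 0.3, -1.2]
gripper_width: 0.123
finger_force: 60.0
```

```bash
python3 - <<'E'
from h import *
s,c=grab("wrist","b"); grab("top","top2")
def red(t,brass=0):
    s,c=load(t); h=cv2.cvtColor(c["frame"],cv2.COLOR_RGB2HSV).astype(int)
    p=proj(s,c,[.541,.150,.074] if brass else [.534,.139,.07])[0].astype(int)
    m=((h[:,:,0]>8)&(h[:,:,0]<28) if brass else ((h[:,:,0]>170)|(h[:,:,0]<6)))&(h[:,:,1]>110)&(h[:,:,2]>60)
    w=np.zeros_like(m); w[p[1]-15:p[1]+15,p[0]-15:p[0]+15]=1; v,u=np.nonzero(m&w); print(t,len(u),u.mean(),v.mean()); return ray(s,c,[u.mean(),v.mean()])
for t in("wr1","a","b","wr6"): red(t,1)
print("red now",triang(red("a"),red("b")))
print("red before",triang(red("wr1"),red("wr6")), "brass",triang(red("wr1",1),red("wr6",1)))
go([.4896,-.2274,.2033],np.radians(95.1))
E
```

```text
wr1 289 358.9757785467128 161.37716262975778
a 195 355.32307692307694 197.0974358974359
b 160 423.44375 182.51875
wr6 268 369.51119402985074 202.00746268656715
a 62 332.88709677419354 201.1451612903226
b 43 406.5813953488372 185.53488372093022
red now [0.53467702 0.13840256 0.07920656]
wr1 72 335.75 153.61111111111111
wr6 63 346.1587301587302 199.46031746031747
wr1 289 358.9757785467128 161.37716262975778
wr6 268 369.51119402985074 202.00746268656715
red before [0.53460553 0.1389755  0.06477434] brass [0.53961143 0.15585961 0.06961797]
t 17.4 TCP [0.5162 0.0582 0.2023] turn [  0.03   0.02 -19.16] then shift mm [  51.85 -282.08   -1.04]
```

The red mark went from z 65 to about 79 mm and stays there with the pick away, so the ring lies on the claw. I bring the pick back over its block.

Emit:
move_arm:
  increments:
    - {"claw": 1,"dx": 0,"dy": 0,"dz": 0,"wx": 0,"wy": 0,"wz": -6.4}
    - {"claw": 1,"dx": 0,"dy": 0,"dz": 0,"wx": 0,"wy": 0,"wz": -6.4}
    - {"claw": 1,"dx": 0,"dy": 0,"dz": 0,"wx": 0,"wy": 0,"wz": -6.4}
    - {"claw": 1,"dx": 0.004,"dy": -0.022,"dz": 0,"wx": 0,"wy": 0,"wz": 0}
    - {"claw": 1,"dx": 0.007,"dy": -0.037,"dz": 0,"wx": 0,"wy": 0,"wz": 0}
    - {"claw": 1,"dx": 0.007,"dy": -0.037,"dz": 0,"wx": 0,"wy": 0,"wz": 0}
    - {"claw": 1,"dx": 0.007,"dy": -0.037,"dz": 0,"wx": 0,"wy": 0,"wz": 0}
    - {"claw": 1,"dx": 0.007,"dy": -0.037,"dz": 0,"wx": 0,"wy": 0,"wz": 0}

```text
time: 18.07
position: [0.4993, -0.1154, 0.2021]
tool_rot: [-0.045, 0.999, 0.0, 0.0]
contact_force: [0.6, -0.3, -0.6]
gripper_width: 0.12
finger_force: 59.9
```

Emit:
move_arm:
  increments:
    - {"claw": 1,"dx": 0.007,"dy": -0.037,"dz": 0,"wx": 0,"wy": 0,"wz": 0}
    - {"claw": 1,"dx": 0.007,"dy": -0.037,"dz": 0,"wx": 0,"wy": 0,"wz": 0}
    - {"claw": 1,"dx": 0.005,"dy": -0.03,"dz": 0,"wx": 0,"wy": 0,"wz": 0}
    - {"claw": 1,"dx": 0,"dy": 0,"dz": 0,"wx": 0,"wy": 0,"wz": 0}
    - {"claw": 1,"dx": 0,"dy": 0,"dz": 0,"wx": 0,"wy": 0,"wz": 0}

```text
time: 18.48
position: [0.4897, -0.2206, 0.2018]
tool_rot: [-0.044, 0.999, 0.0, -0.0]
contact_force: [0.1, 0.3, -0.3]
gripper_width: 0.119
finger_force: 59.9
```

```bash
python3 - <<'E'
from h import *
go([.4896,-.2274,.2033],np.radians(95.1))
E
```

```text
t 18.48 TCP [ 0.4897 -0.2206  0.2018] turn [ 0.01 -0.01 -0.07] then shift mm [ 0.75 -6.78 -1.52]
```

Emit:
move_arm:
  increments:
    - {"claw": 1,"dx": 0.0007,"dy": -0.0068,"dz": 0,"wx": 0,"wy": 0,"wz": 0}
    - {"claw": 1,"dx": 0,"dy": 0,"dz": 0,"wx": 0,"wy": 0,"wz": 0}
    - {"claw": 1,"dx": 0,"dy": 0,"dz": 0,"wx": 0,"wy": 0,"wz": 0}

```text
time: 18.73
position: [0.4899, -0.2261, 0.2021]
tool_rot: [-0.045, 0.999, 0.0, 0.0]
contact_force: [0.6, -0.1, -1.0]
gripper_width: 0.123
finger_force: 59.9
```

```bash
python3 - <<'E'
from h import *
go([.4896,-.2274,.2033],np.radians(95.1))
s,c=grab("wrist","wr10"); s3,c3=load("wr3")
for ss,cc in((s3,c3),(s,c)):
    h=cv2.cvtColor(cc["frame"],cv2.COLOR_RGB2HSV).astype(int); w=np.zeros(h.shape[:2],bool)
    w[205:285,295:345]=1; m=w&(h[:,:,0]<20)&(h[:,:,1]>150)&(h[:,:,2]>50); v,u=np.nonzero(m); 
    lo=v<230; hi=v>255; print("handle",len(u),u[lo].mean(),u[hi].mean(),v.min(),v.max())
    w[:]=0; w[185:225,305:350]=1; g=w&(h[:,:,1]<60)&(h[:,:,2]>110); v,u=np.nonzero(g); print("foot",len(u),u.mean(),v.mean(),u.min(),u.max(),v.min(),v.max())
    b=(h[:,:,0]>100)&(h[:,:,0]<125)&(h[:,:,1]>100)&(h[:,:,2]>70); b[:,:270]=0;b[:140]=0; v,u=np.nonzero(b);print("block",u.min(),u.max(),v.min(),v.max())
E
```

```text
t 18.73 TCP [ 0.4899 -0.2261  0.2021] turn [0.   0.   0.08] then shift mm [ 0.42 -1.28 -1.24]
handle 1226 318.81493506493507 317.98738170347 215 279
foot 258 326.59302325581393 199.96899224806202 315 338 195 206
block 285 354 152 213
handle 1223 318.72491909385116 318.04716981132077 215 279
foot 257 326.55252918287937 199.98832684824902 315 338 195 206
block 284 353 152 212
```

The pick sits in the grip exactly as when it was taken. I lower it, correcting by the last millimetre.

Emit:
move_arm:
  increments:
    - {"claw": 1,"dx": 0.0003,"dy": -0.0012,"dz": 0.01,"wx": 0,"wy": 0,"wz": 0}
    - {"claw": 1,"dx": 0,"dy": 0,"dz": 0.015,"wx": 0,"wy": 0,"wz": 0}
    - {"claw": 1,"dx": 0,"dy": 0,"dz": 0.012,"wx": 0,"wy": 0,"wz": 0}
    - {"claw": 1,"dx": 0,"dy": 0,"dz": 0,"wx": 0,"wy": 0,"wz": 0}
    - {"claw": 1,"dx": 0,"dy": 0,"dz": 0,"wx": 0,"wy": 0,"wz": 0}
    - {"claw": 1,"dx": 0,"dy": 0,"dz": 0,"wx": 0,"wy": 0,"wz": 0}

```text
time: 19.28
position: [0.4898, -0.2277, 0.1657]
tool_rot: [-0.045, 0.999, -0.0, 0.0]
contact_force: [0.7, 0.7, -0.8]
gripper_width: 0.122
finger_force: 59.9
```

```bash
python3 - <<'E'
from h import *
go([.4898,-.2275,.1032],np.radians(95.1))
E
```

```text
t 19.28 TCP [ 0.4898 -0.2277  0.1657] turn [-0.02  0.04  0.04] then shift mm [-6.000e-02  2.200e-01  6.255e+01]
```

Emit:
move_arm:
  increments:
    - {"claw": 1,"dx": 0,"dy": 0.0002,"dz": 0.006,"wx": 0,"wy": 0,"wz": 0}
    - {"claw": 1,"dx": 0,"dy": 0,"dz": 0.006,"wx": 0,"wy": 0,"wz": 0}
    - {"claw": 1,"dx": 0,"dy": 0,"dz": 0.006,"wx": 0,"wy": 0,"wz": 0}
    - {"claw": 1,"dx": 0,"dy": 0,"dz": 0.006,"wx": 0,"wy": 0,"wz": 0}
    - {"claw": 1,"dx": 0,"dy": 0,"dz": 0,"wx": 0,"wy": 0,"wz": 0}
    - {"claw": 1,"dx": 0,"dy": 0,"dz": 0,"wx": 0,"wy": 0,"wz": 0}

```text
time: 19.78
position: [0.4892, -0.2277, 0.1407]
tool_rot: [-0.045, 0.999, 0.0, -0.0]
contact_force: [0.2, 0.9, -0.6]
gripper_width: 0.122
finger_force: 59.9
```

In the slot without force; the rest goes down in small steps.

Emit:
move_arm:
  increments:
    - {"claw": 1,"dx": -0.0005,"dy": 0,"dz": 0.006,"wx": 0,"wy": 0,"wz": 0}
    - {"claw": 1,"dx": 0,"dy": 0,"dz": 0.007,"wx": 0,"wy": 0,"wz": 0}
    - {"claw": 1,"dx": 0,"dy": 0,"dz": 0.007,"wx": 0,"wy": 0,"wz": 0}
    - {"claw": 1,"dx": 0,"dy": 0,"dz": 0.006,"wx": 0,"wy": 0,"wz": 0}
    - {"claw": 1,"dx": 0,"dy": 0,"dz": 0.005,"wx": 0,"wy": 0,"wz": 0}
    - {"claw": 1,"dx": 0,"dy": 0,"dz": 0,"wx": 0,"wy": 0,"wz": 0}
    - {"claw": 1,"dx": 0,"dy": 0,"dz": 0,"wx": 0,"wy": 0,"wz": 0}

```text
time: 20.37
position: [0.4898, -0.2277, 0.1098]
tool_rot: [-0.045, 0.999, 0.0, -0.0]
contact_force: [0.0, -0.5, -0.5]
gripper_width: 0.12
finger_force: 59.9
```

```bash
python3 - <<'E'
from h import *
go([.4898,-.2275,.1032],np.radians(95.1)); print(r.observe()["contact_force"])
E
```

```text
t 20.37 TCP [ 0.4898 -0.2277  0.1098] turn [ 0.01 -0.02  0.02] then shift mm [0.01 0.16 6.61]
[ 0.00279427 -0.48981247 -0.49254155]
```

Emit:
move_arm:
  increments:
    - {"claw": 1,"dx": 0,"dy": 0,"dz": 0.002,"wx": 0,"wy": 0,"wz": 0}
    - {"claw": 1,"dx": 0,"dy": 0,"dz": 0.002,"wx": 0,"wy": 0,"wz": 0}
    - {"claw": 1,"dx": 0,"dy": 0,"dz": 0.0015,"wx": 0,"wy": 0,"wz": 0}
    - {"claw": 1,"dx": 0,"dy": 0,"dz": 0.001,"wx": 0,"wy": 0,"wz": 0}
    - {"claw": 1,"dx": 0,"dy": 0,"dz": 0,"wx": 0,"wy": 0,"wz": 0}
    - {"claw": 1,"dx": 0,"dy": 0,"dz": 0,"wx": 0,"wy": 0,"wz": 0}

```text
time: 20.87
position: [0.4899, -0.2278, 0.1036]
tool_rot: [-0.045, 0.999, -0.0, 0.0]
contact_force: [-0.6, -0.2, -0.2]
gripper_width: 0.122
finger_force: 60.0
```

Emit:
move_arm:
  increments:
    - {"claw": 1,"dx": 0,"dy": 0,"dz": 0.0005,"wx": 0,"wy": 0,"wz": 0}
    - {"claw": 1,"dx": 0,"dy": 0,"dz": 0,"wx": 0,"wy": 0,"wz": 0}
    - {"claw": 0.8,"dx": 0,"dy": 0,"dz": 0,"wx": 0,"wy": 0,"wz": 0}
    - {"claw": 0.5,"dx": 0,"dy": 0,"dz": 0,"wx": 0,"wy": 0,"wz": 0}
    - {"claw": 0,"dx": 0,"dy": 0,"dz": 0,"wx": 0,"wy": 0,"wz": 0}
    - {"claw": 0,"dx": 0,"dy": 0,"dz": 0,"wx": 0,"wy": 0,"wz": 0}
    - {"claw": 0,"dx": 0,"dy": 0,"dz": 0,"wx": 0,"wy": 0,"wz": 0}
    - {"claw": 0,"dx": 0,"dy": 0,"dz": 0,"wx": 0,"wy": 0,"wz": 0}

```text
time: 21.53
position: [0.4899, -0.2277, 0.103]
tool_rot: [-0.045, 0.999, -0.0, -0.0]
contact_force: [-0.5, -0.6, 0.2]
gripper_width: 0.896
finger_force: 0.0
```

Emit:
move_arm:
  increments:
    - {"claw": 0,"dx": 0,"dy": 0,"dz": -0.01,"wx": 0,"wy": 0,"wz": 0}
    - {"claw": 0,"dx": 0,"dy": 0,"dz": -0.025,"wx": 0,"wy": 0,"wz": 0}
    - {"claw": 0,"dx": 0,"dy": 0,"dz": -0.03,"wx": 0,"wy": 0,"wz": 0}
    - {"claw": 0,"dx": 0,"dy": 0,"dz": -0.03,"wx": 0,"wy": 0,"wz": 0}
    - {"claw": 0,"dx": 0,"dy": 0,"dz": -0.005,"wx": 0,"wy": 0,"wz": 0}
    - {"claw": 0,"dx": 0,"dy": 0,"dz": 0,"wx": 0,"wy": 0,"wz": 0}
    - {"claw": 0,"dx": 0,"dy": 0,"dz": 0,"wx": 0,"wy": 0,"wz": 0}

```text
time: 22.12
position: [0.4896, -0.2278, 0.203]
tool_rot: [-0.045, 0.999, -0.0, -0.0]
contact_force: [-0.1, 0.0, 0.0]
gripper_width: 0.997
finger_force: 0.0
```

```bash
python3 - <<'E'
from h import *
s,c=grab("wrist","wr11"); st,ct=grab("top","top3"); s0,c0=load("wr2"); print(s["position"],s0["position"])
for ss,cc in((s0,c0),(s,c)):
    h=cv2.cvtColor(cc["frame"],cv2.COLOR_RGB2HSV).astype(int); m=(h[:,:,0]<18)&(h[:,:,1]>150)&(h[:,:,2]>60); m[230:]=0;m[:160]=0;m[:,:280]=0;m[:,360:]=0
    v,u=np.nonzero(m); print("handle",len(u),u.mean()-proj(ss,cc,[.490,-.2262,.105])[0,0],v.mean()-proj(ss,cc,[.490,-.2262,.105])[0,1],u.min(),u.max(),v.min(),v.max())
# ring in top views: red + changes of bystanders
t0=load("top0")[1]["frame"].astype(int)
for n,(u,v) in dict(jar=(411,148),dish=(206,224),cass=(204,184)).items():
    a=t0[v-16:v+16,u-16:u+16];b=ct["frame"].astype(int)[v-16:v+16,u-16:u+16]; print(n,np.abs(a-b).mean())
for f in(load("top0")[1],load("top2")[1],ct):
    h=cv2.cvtColor(f["frame"],cv2.COLOR_RGB2HSV).astype(int)[190:215,265:300]; 
    m=((h[:,:,0]>170)|(h[:,:,0]<6))&(h[:,:,1]>90)&(h[:,:,2]>100); b=(h[:,:,0]>15)&(h[:,:,0]<40)&(h[:,:,1]>100)
    print("red",np.argwhere(m).mean(0),m.sum(),"brass",np.argwhere(b).mean(0),b.sum())
E
```

```text
[ 0.48963296 -0.22775341  0.20298096] [ 0.4922597  -0.22683855  0.20337382]
handle 352 0.47627608984214476 -0.3391841021494315 313 327 178 209
handle 353 -1.324097267925083 -0.3277368481623739 312 326 182 213
jar 1.9235026041666667
dish 1.5104166666666667
cass 1.8912760416666667
red [13.5 19. ] 6 brass [11.47058824 11.20588235] 34
red [nan nan] 0 brass [11.45 10.2 ] 20
red [12.5 19. ] 6 brass [11.73333333 11.03333333] 30<stdin>:13: RuntimeWarning: Mean of empty slice.
  ret = um.true_divide(
```

```bash
python3 -c "
from workcell import r
print(r.close_job())"
```

```text
the job is handed in; nothing more can be done
None
```

The job is handed in (no verdict came back): the ring's red end appears to be lying on top of the brass claw (its red mark sits about 14 mm higher than before), the pick is back upright in its block, and the jar, dish and cassette look unmoved.

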